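Check the screw case and pull the wrong tubs

TASK

Swing the magnifier lamp from over the violet fastener case round to the left until its head is over the green cabinet, then open the case's lid all the way back. Every tub whose cap colour differs from the coloured square of the compartment it stands in, or that stands in a compartment without a square, is wrongly packed: put all of those into the open drawer, even if their own compartment is free, without lifting the tubs that are packed right. Then push the drawer fully home, close the case's lid, and leave the lamp over the cabinet and everything else on the bench alone.

Things in the scene. Friction and masses are not known exactly. Their poses are not given: they have to be found in the camera images.
- case: Violet fastener case fixed to the bench: a low tray 138 x 204 x 14 mm (x, y, z; walls 3 mm, floor 5 mm thick) with 2 x 3 compartments at 66 mm pitch (centres at x = -33, +33 and y = -66, 0, +66 mm), parted by ribs whose top is 12 mm up, under a 36 mm deep see-through violet lid hinged on the far (+x) long edge. Origin: centre of the underside, on the bench; x points from the front (robot side) to the hinge side, z up. Closed, the case is 50 mm high.
- lid (a joint): Lid hinge: 0 closed, grows as the front edge lifts and swings up and back, stops at 1.95 rad, leaning back. A stiff hinge (0.14 N m): the lid stays where it is left. Its hinge line runs along the case's y, 69 mm behind the case's centre and 14.5 mm above the bench.
- lid_tab (a point): Point on the centre line of the lid's grip tab, a level violet bar 40 mm wide (along the case's y), 10 mm thick, sticking 34 mm out of the middle of the lid's front wall; this point is 20 mm out from that wall. Closed: 89 mm in front of the case's centre, 32.5 mm above the bench. In the lid's frame it lies 158 mm in front of and 18 mm above the hinge line; with the lid upright it is at the top. It can be pinched by its two ends (40 mm apart), and then turns between the pads.
- cab_drawer0 (a joint): Slide of the drawer in the lime-green cabinet (200 x 270 x 90 mm, fixed, left of the case): 0 is fully home, grows as it comes out towards the robot (along the cabinet's -x), 0.125 m or so at the start; about 1 N of friction, no spring.
- drawer_floor (a point): Centre of the drawer's inner floor, 22 mm above the bench; moves with the drawer, axes as the cabinet's (x away from the robot). Inside the drawer measures 155 mm (x) x 228 mm (y), walls 46 mm high and 6 mm thick; pulled out by d, the stretch within x = -77 mm and x = d - 83 mm lies clear in front of the cabinet. Above the inner floor there are 56 mm of headroom inside the cabinet.
- cab_drawer0_handle (a point): Middle of the drawer's steel bar handle: the bar runs 120 mm along the cabinet's y, 35 mm in front of the grey-white drawer front, 52 mm above the bench.
- lamp_arm (a joint): Swing of the magnifier lamp's arm about its upright post: 0 points along the lamp base's -x (roughly at the robot), positive towards the robot's left (over the cabinet), negative over the case; range -1.2 to 1.35 rad; stays where it is left (0.2 N m of friction). The arm is a green bar 205 mm above the bench with a white round lamp head (90 mm across, 18 mm thick, centre 240 mm from the post).
- lamp_grip (a point): Grip point of the upright black round knob on the lamp arm, 170 mm from the post's axis, 241 mm above the bench; the knob is 16 mm thick and stands 46 mm clear above the arm, from 211 to 257 mm above the bench.
- lamp_pivot (a point): The lamp arm's upright turning axis, at the top of the post, 205 mm above the bench.
- pad_red: Red square, 54 mm, flat on the floor of one of the compartments: the tub with the red cap belongs there. Origin: its centre, 5 mm above the bench; axes as the case's.
- pad_yellow: Yellow square, 54 mm, flat on the floor of one of the compartments: the tub with the yellow cap belongs there. Origin: its centre, 5 mm above the bench; axes as the case's.
- pad_green: Green square, 54 mm, flat on the floor of one of the compartments: the tub with the green cap belongs there. Origin: its centre, 5 mm above the bench; axes as the case's.
- pad_blue: Blue square, 54 mm, flat on the floor of one of the compartments: the tub with the blue cap belongs there. Origin: its centre, 5 mm above the bench; axes as the case's.
- tub_red: Square see-through screw tub with a red cap, 34 x 34 mm, 38 mm high, 30 to 60 g; origin: centre of its underside, z up through the cap. Starts upright in one of the compartments, or is absent.
- tub_yellow: Square see-through screw tub with a yellow cap, 34 x 34 mm, 38 mm high, 30 to 60 g; origin: centre of its underside, z up through the cap. Starts upright in one of the compartments, or is absent.
- tub_green: Square see-through screw tub with a green cap, 34 x 34 mm, 38 mm high, 30 to 60 g; origin: centre of its underside, z up through the cap. Starts upright in one of the compartments, or is absent.
- tub_blue: Square see-through screw tub with a blue cap, 34 x 34 mm, 38 mm high, 30 to 60 g; origin: centre of its underside, z up through the cap. Starts upright in one of the compartments, or is absent.
- tub_black: Square see-through screw tub with a black cap, 34 x 34 mm, 38 mm high, 30 to 60 g; origin: centre of its underside, z up through the cap. Starts upright in one of the compartments; no compartment has a black square, so it never belongs in the case.
- tub_white: Square see-through screw tub with a white cap, 34 x 34 mm, 38 mm high, 30 to 60 g; origin: centre of its underside, z up through the cap. Starts upright in one of the compartments; no compartment has a white square, so it never belongs in the case.
- phone: Black phone lying on top of the cabinet, 72 x 150 x 9 mm; origin under its centre. Bystander: leave it alone.
- screwdriver: Screwdriver with orange handle, 160 mm long, lying on the bench between the case and the cabinet, handle towards the robot; origin on its long axis. Bystander: leave it alone.
- mouse: Violet computer mouse, 100 x 60 x 28 mm; origin under its centre. Bystander: leave it alone.
- flux: Small jar with yellow cap, 44 mm across, 45 mm high; origin under its centre. Bystander: leave it alone.
- cleaner: White bottle with blue cap, 60 mm across, 150 mm high; origin under its centre. Bystander: leave it alone.

How it is judged:
On the way, in this order (a step that is already met when the one before it is completed fails the run):
1. the lamp is swung over the cabinet (value of joint lamp_arm above 0.75 rad), for 0.2 s.
2. the case's lid is open, leaning back (value of joint lid above 1.6 rad), for 0.2 s.
3. every wrong tub is in the drawer, every right one in its compartment (((horizontal distance between tub_red and pad_red below 0.028 m and z of tub_red in the frame of pad_red below 0.012 m and angle between tub_red's own z axis and vertical below 0.3 rad) or (x of tub_red in the frame of drawer_floor between -0.085 and 0.085 m and y of tub_red in the frame of drawer_floor between -0.118 and 0.118 m and z of tub_red in the frame of drawer_floor between -0.01 and 0.042 m)) and ((horizontal distance between tub_yellow and pad_yellow below 0.028 m and z of tub_yellow in the frame of pad_yellow below 0.012 m and angle between tub_yellow's own z axis and vertical below 0.3 rad) or (x of tub_yellow in the frame of drawer_floor between -0.085 and 0.085 m and y of tub_yellow in the frame of drawer_floor between -0.118 and 0.118 m and z of tub_yellow in the frame of drawer_floor between -0.01 and 0.042 m)) and ((horizontal distance between tub_green and pad_green below 0.028 m and z of tub_green in the frame of pad_green below 0.012 m and angle between tub_green's own z axis and vertical below 0.3 rad) or (x of tub_green in the frame of drawer_floor between -0.085 and 0.085 m and y of tub_green in the frame of drawer_floor between -0.118 and 0.118 m and z of tub_green in the frame of drawer_floor between -0.01 and 0.042 m)) and ((horizontal distance between tub_blue and pad_blue below 0.028 m and z of tub_blue in the frame of pad_blue below 0.012 m and angle between tub_blue's own z axis and vertical below 0.3 rad) or (x of tub_blue in the frame of drawer_floor between -0.085 and 0.085 m and y of tub_blue in the frame of drawer_floor between -0.118 and 0.118 m and z of tub_blue in the frame of drawer_floor between -0.01 and 0.042 m)) and x of tub_black in the frame of drawer_floor between -0.085 and 0.085 m and y of tub_black in the frame of drawer_floor between -0.118 and 0.118 m and z of tub_black in the frame of drawer_floor between -0.01 and 0.042 m and x of tub_white in the frame of drawer_floor between -0.085 and 0.085 m and y of tub_white in the frame of drawer_floor between -0.118 and 0.118 m and z of tub_white in the frame of drawer_floor between -0.01 and 0.042 m), for 0.2 s.
At the end, for the whole second after the job is handed in: Every wrongly packed tub lies in the drawer, every rightly packed tub stands in its own compartment (within 28 mm of its square's centre, upright), the drawer is home within 4 mm, the lid is closed within 0.06 rad, the lamp arm stands past 0.75 rad over the cabinet, and the tubs are at rest (all of step 3 and value of joint cab_drawer0 below 0.004 m and value of joint lid below 0.06 rad and value of joint lamp_arm above 0.75 rad and linear speed of each of tub_red, tub_yellow, tub_green, tub_blue, tub_black, tub_white below 0.03 m/s); the robot touches nothing.
It fails at once if a rightly packed tub is lifted out, or a tub that was taken out is put on its own square ((distance of tub_red from where it was at the start of the episode above 0.018 m and horizontal distance between tub_red and pad_red below 0.02 m and z of tub_red in the frame of pad_red between 0.018 and 0.038 m) or (distance of tub_yellow from where it was at the start of the episode above 0.018 m and horizontal distance between tub_yellow and pad_yellow below 0.02 m and z of tub_yellow in the frame of pad_yellow between 0.018 and 0.038 m) or (distance of tub_green from where it was at the start of the episode above 0.018 m and horizontal distance between tub_green and pad_green below 0.02 m and z of tub_green in the frame of pad_green between 0.018 and 0.038 m) or (distance of tub_blue from where it was at the start of the episode above 0.018 m and horizontal distance between tub_blue and pad_blue below 0.02 m and z of tub_blue in the frame of pad_blue between 0.018 and 0.038 m)).
It fails at once if a bystander is moved by more than 3 cm (distance of any of phone, screwdriver, mouse, flux, cleaner from where it was at the start of the episode above 0.03 m).
Of tub_red, tub_yellow, tub_green, tub_blue only 2 to 3 are there at a start; the rules pass over those that are not, and their reading is None.
At some moment in a run one of tub_black, tub_white may be knocked a few centimetres aside while the robot is not near it.
It also fails if it takes over 210 s, if anything falls off the work surface, if the arm or the gripper's body presses on something with over 40 N, if the wrist force passes 120 N, or if a joint passes its speed limit or range.

ROBOT

A 6-joint arm with a two-finger parallel gripper is mounted at the origin on the work surface. World frame = base frame: x ahead of the robot, y to its left, z up, the work surface at z = 0. Lengths are in m, angles in rad, forces in N, time in s.
With the tool pointing down it reaches from about 0.35 to 0.925 m from the base axis. Payload 6.4 kg.
Tool frame: the origin (TCP) lies at the very end of the fingers, on their centre line; the grasp point (between the pads) lies 19 mm behind it; z points along the fingers, y is the line along which they close (so a half turn about z gives the same grasp; the last joint's range is limited). The gripper opens to 94 mm and grips with 3 to 60 N. Pads are 16 mm wide; open, the fingers measure 119 mm over their backs; the gripper's body (75 mm by 177 mm) begins 78 mm behind the grasp point.
Start: joints at [1.102, 0.245, 1.558, -0, 1.339, -0.174], TCP at [0.189, 0.622, 0.169] pointing down, gripper open.
Joint ranges: [-3.13, 3.13], [-1.02, 2.26], [0.13, 2.54], [-0.95, 4.09], [0.21, 2.88], [-2.74, 2.74]. Speed limits (rad/s): [2.57, 2.57, 3.14, 3.14, 3.14, 3.14].

INTERFACE

Orientations are given as a rotation vector (axis times angle).
In Python, from bench import get_state, vision, bot gives the robot as it stands. The module is installed in compiled form; this text tells all that it offers.
- The arm moves only by the tool drive_tool, never from a script. Its argument "increments" is a list of rows, each a list of 4 numbers: the shift along the tool's x, y, z in units of 1 m (1.0 is 1 m), then the turn about the tool's z in units of pi rad (1.0 is pi rad). A call has 1 to 20 rows; each row is the pose to reach, as a shift and turn from the pose commanded when the call began, along the tool's axes at that moment, turning the shorter way round; what a row does not reach only later rows make up. A row lasts 1/12 s, in which the tool goes at most 41.7 mm and 7.16 degrees, less where a joint would pass 70% of its speed; a pose out of reach is approached as far as the arm can. A call with a number of a shift or a turn outside -1 to 1 is refused whole. A call with a gripper value outside its range is refused whole. "grip" is the opening, from 0 (shut) to 1 (fully open), set as the call begins (left out, the last holds). The fingers move at their own pace and stop on an object; "force" is the grip in N (left out, the last holds). Time passes only in rows, so rows that repeat a pose let the fingers close. It gives the time, the measured TCP pose, the force, the opening and the grip force at its end, in the units of the state.
- get_state(): the state, without advancing time (a new reading comes with each control period).
- vision.grab_frame(name): name is "side" or "top"; returns the picture (384x512x3 uint8, blue, green, red); there is no depth.
- vision.calibration(name): a dict with "mtx" (3x3 intrinsics, pixels), "origin" and "attitude" of the camera in the world. Camera axes: x right, y up, looking along -z (the intrinsics and any distortion apply to the point x, -y, -z); pixel columns grow to the right and rows downward; lengths in m; the calibration is good to about 2 mm. A picture is of the moment at which its call begins. calibration takes no time and is no camera call.
- bot.hand_in(): hands the job in; it is judged then, once.
The state is a dict: "t": time; "q": joint angles; "qd": joint speeds; "tau": joint torques, N m; "eef_pos": TCP position; "orientation": TCP orientation; "contact_force": force on the tool from outside, world axes, zero at the start; "torque": the same for the moment, N m; "width": finger opening in m; "grip_force": force on a finger pad.
Only numpy, scipy, OpenCV 4.12 (cv2) and the standard library are available. Lean on these libraries where they do the work, as an engineer would, in place of code of your own. Each camera call takes 0.05 s, during which the arm holds its last target. There are 200 camera calls.

## Working session

There is one attempt and no reset: what is moved stays moved. The work goes in short steps, Python scripts to look and compute and a tool call to move; the robot and the scene stay as the last step left them, time stands still between calls to the robot, and variables do not carry over. Pictures are saved under pics/ and viewed, at most 14 in all, crops included, and the job is handed in when it is done.

Besides the shell and the picture viewer there is one more tool, called as name(argument=value, ...) on one line, values as JSON. drive_tool: Moves the arm, as the interface text tells. Its arguments: {"type":"object","properties":{"increments":{"type":"array"},"grip":{"type":"number"},"force":{"type":"number"}},"required":["increments"]}

```bash
mkdir -p pics; cat > h.py <<'E'
import numpy as np, cv2
from scipy.spatial.transform import Rotation as R
from bench import get_state, vision, bot
def cal(n):
    c=vision.calibration(n); A=np.array(c["attitude"],float)
    if A.shape!=(3,3): A=R.from_rotvec(A).as_matrix() if A.size==3 else R.from_quat(A).as_matrix()
    return np.array(c["mtx"]),np.array(c["origin"]),A,c
def ray(n,u,v):
    K,o,A,_=cal(n); p=np.linalg.solve(K,[u,v,1.]); return o,A@np.array([p[0],-p[1],-p[2]])
def onz(n,u,v,z):
    o,d=ray(n,u,v); return o+d*(z-o[2])/d[2]
def proj(n,P):
    K,o,A,_=cal(n); c=A.T@(np.array(P)-o); q=K@np.array([c[0],-c[1],-c[2]]); return q[:2]/q[2]
def snap(n,f=None):
    im=vision.grab_frame(n)
    if f: cv2.imwrite("pics/"+f,im)
    return im
def st():
    s=get_state(); print({k:np.round(s[k],3) for k in("t","q","eef_pos","orientation","contact_force","width","grip_force")}); print(R.from_rotvec(s["orientation"]).as_matrix().round(3)); return s
E
python3 - <<'E'
from h import *
st()
for n in("top","side"): print(cal(n)[3]); cv2.imwrite(f"pics/{n}0.png",cv2.resize(snap(n),(800,600)))
E
```

```text
{'t': np.float64(0.0), 'q': array([ 1.102,  0.246,  1.559, -0.   ,  1.339, -0.174]), 'eef_pos': array([0.189, 0.621, 0.168]), 'orientation': array([-4.610e-01, -3.107e+00,  3.000e-03]), 'contact_force': array([ 0.006,  0.829, -0.173]), 'width': np.float64(0.094), 'grip_force': np.float64(0.0)}
[[-0.957  0.291 -0.001]
 [ 0.291  0.957 -0.002]
 [ 0.    -0.002 -1.   ]]
{'mtx': array([[402.97346959,   0.        , 256.64639963],
       [  0.        , 402.97346959, 196.32106242],
       [  0.        ,   0.        ,   1.        ]]), 'origin': array([ 0.36937215, -0.03879026,  1.21054842]), 'attitude': array([ 0.13743868, -0.14601614, -1.56675269])}
{'mtx': array([[497.56885906,   0.        , 256.03894241],
       [  0.        , 497.56885906, 191.80172981],
       [  0.        ,   0.        ,   1.        ]]), 'origin': array([ 0.1224298 , -1.03704912,  1.11844053]), 'attitude': array([ 0.83044469, -0.18325319, -0.37712647])}
```

View pics/top0.png

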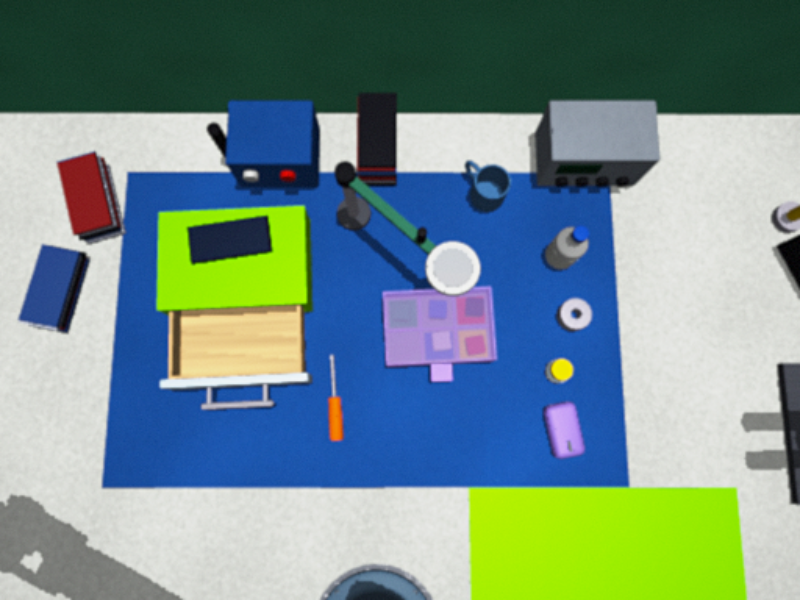

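View pics/side0.png

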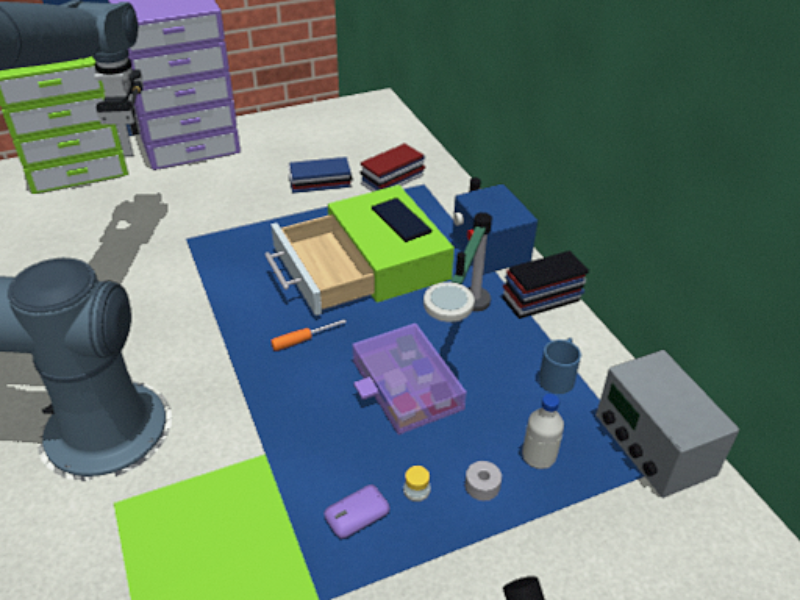

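The top view shows, in 800x600 pixels, the lamp pivot at (345,172), knob at (421,235), head at (453,268), case around (440,327), its tab at (441,373) and the drawer handle at (238,405). The side view shows the arm clear on the left.

```bash
python3 - <<'E'
from h import *
s=1.5625
for nm,u,v,z in [("pivot",345,170,.21),("knob",421,234,.257),("head",453,267,.215),("tab",441,373,.0375),("c1",384,292,.05),("c2",493,288,.05),("c3",496,360,.05),("c4",386,366,.05),("hL",208,405,.055),("hR",272,403,.055),("cabFL",158,310,.09),("cabFR",308,304,.09),("cabBL",160,211,.09),("cabBR",305,207,.09),("dwFL",162,383,.068),("dwFR",308,377,.068)]:
    print(nm,onz("top",u/s,v/s,z).round(3))
# side
def tri(a,b):
    o1,d1=ray("top",*np.array(a)/s);o2,d2=ray("side",*np.array(b)/s)
    t=np.linalg.lstsq(np.c_[d1,-d2],o2-o1,rcond=None)[0];p,q=o1+d1*t[0],o2+d2*t[1];return (p+q)/2,np.linalg.norm(p-q)
print(tri((421,233),(463,255)),tri((453,267),(449,299)),tri((441,373),(366,387)))
im=snap("top")
cv2.imwrite("pics/case.png",cv2.resize(im[175:250,235:330],None,fx=7,fy=7,interpolation=2))
E
```

```text
pivot [0.786 0.05  0.21 ]
knob [ 0.66  -0.076  0.257]
head [ 0.617 -0.129  0.215]
tab [ 0.458 -0.12   0.038]
c1 [ 0.609 -0.013  0.05 ]
c2 [ 0.617 -0.219  0.05 ]
c3 [ 0.481 -0.221  0.05 ]
c4 [ 0.47  -0.017  0.05 ]
hL [0.399 0.305 0.055]
hR [0.403 0.189 0.055]
cabFL [0.568 0.393 0.09 ]
cabFR [0.579 0.123 0.09 ]
cabBL [0.755 0.402 0.09 ]
cabBR [0.763 0.133 0.09 ]
dwFL [0.438 0.385 0.068]
dwFR [0.449 0.123 0.068]
(array([ 0.66687435, -0.07697229,  0.25190301]), np.float64(0.007928935915768178)) (array([ 0.61934046, -0.12988175,  0.20707156]), np.float64(0.0012447643282744699)) (array([ 0.4606272 , -0.12034892,  0.03369921]), np.float64(0.004340418827197328))
```

View pics/case.png

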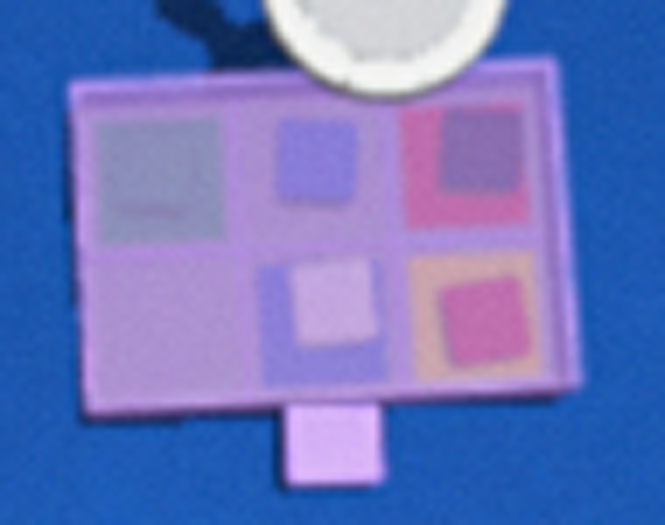

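The case view shows a pale blue tub on bare floor (front row nothing at left), a dark cap on red, a white cap on blue, a red cap on yellow, and a possible tub on the green square. I'll recheck this once the lid is open. First I move over the lamp knob.

```bash
cat >> h.py <<'E'
def inc(*targets,yaw=None):
    "rows for world targets (x,y,z[,yaw of tool y in deg])"
    s=get_state(); M=R.from_rotvec(s["orientation"]).as_matrix(); p=np.array(s["eef_pos"])
    cur=np.degrees(np.arctan2(M[1,1],M[0,1]))
    print("at",p.round(4),"yaw",cur.round(1),"t",round(float(s["t"]),2))
    for t in targets:
        d=M.T@(np.array(t[:3])-p); w=0
        if len(t)>3: w=-((t[3]-cur+90)%180-90)/180   # half-turn symmetric
        print(t,"->",d.round(4).tolist(),round(w,4))
E
python3 - <<'E'
from h import *
inc((.189,.622,.30),(.667,-.078,.30,92.3))
E
```

```text
at [0.1886 0.6215 0.1681] yaw 73.1 t 0.15
(0.189, 0.622, 0.3) -> [-0.0002, 0.0004, -0.1319] 0
(0.667, -0.078, 0.3, 92.3) -> [-0.661, -0.5305, -0.1313] -0.1066
```

drive_tool(increments=[[0, 0, -0.132, 0], [0, 0, -0.132, 0], [0, 0, -0.132, 0], [0, 0, -0.132, 0], [-0.33, -0.265, -0.132, -0.107], [-0.33, -0.265, -0.132, -0.107], [-0.33, -0.265, -0.132, -0.107], [-0.33, -0.265, -0.132, -0.107], [-0.33, -0.265, -0.132, -0.107], [-0.33, -0.265, -0.132, -0.107], [-0.33, -0.265, -0.132, -0.107], [-0.33, -0.265, -0.132, -0.107], [-0.33, -0.265, -0.132, -0.107], [-0.33, -0.265, -0.132, -0.107], [-0.33, -0.265, -0.132, -0.107], [-0.33, -0.265, -0.132, -0.107], [-0.33, -0.265, -0.132, -0.107]], grip=1)

```text
t: 1.57
eef_pos: [0.4274, 0.2728, 0.3007]
orientation: [0.064, -3.14, -0.001]
contact_force: [-0.4, -0.1, -0.0]
width: 0.0937
grip_force: 0.0
```

```bash
python3 - <<'E'
from h import *
inc((.667,-.078,.30,92.3),(.667,-.078,.228,92.3))
E
```

```text
at [0.4274 0.2728 0.3007] yaw 92.3 t 1.57
(0.667, -0.078, 0.3, 92.3) -> [-0.2252, -0.3602, 0.0004] 0.0002
(0.667, -0.078, 0.228, 92.3) -> [-0.2253, -0.3603, 0.0724] 0.0002
```

drive_tool(increments=[[-0.225, -0.36, 0, 0], [-0.225, -0.36, 0, 0], [-0.225, -0.36, 0, 0], [-0.225, -0.36, 0, 0], [-0.225, -0.36, 0, 0], [-0.225, -0.36, 0, 0], [-0.225, -0.36, 0, 0], [-0.225, -0.36, 0, 0], [-0.225, -0.36, 0, 0], [-0.225, -0.36, 0, 0], [-0.225, -0.36, 0, 0], [-0.225, -0.36, 0, 0], [-0.225, -0.36, 0, 0]])

```text
t: 2.65
eef_pos: [0.6673, -0.0757, 0.3005]
orientation: [0.068, -3.14, -0.002]
contact_force: [-0.2, 0.2, -0.8]
width: 0.0939
grip_force: 0.0
```

```bash
python3 - <<'E'
from h import *
inc((.667,-.078,.226,92.3))
cv2.imwrite("pics/k.png",cv2.resize(snap("side")[100:260,220:400],None,fx=3,fy=3))
E
```

```text
at [ 0.6673 -0.0757  0.3005] yaw 92.5 t 2.65
(0.667, -0.078, 0.226, 92.3) -> [0.0003, -0.0024, 0.0745] 0.001
```

View pics/k.png

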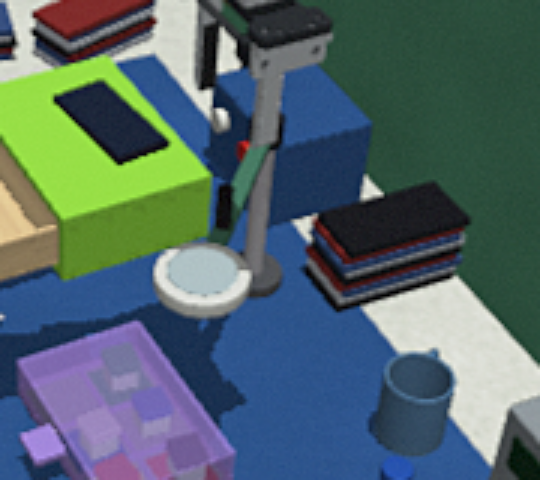

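The crop shows the knob at about (224,206), just below the gripper and between the fingers. It also shows a tub with a pale body at the green square. Next I descend, pinch and check the width.

drive_tool(increments=[[0, -0.002, 0.04, 0], [0, -0.002, 0.074, 0], [0, -0.002, 0.074, 0], [0, -0.002, 0.074, 0]])

```text
t: 3.03
eef_pos: [0.6658, -0.0775, 0.2257]
orientation: [0.068, -3.137, -0.002]
contact_force: [0.6, 0.0, 1.3]
width: 0.0938
grip_force: 0.0
```

drive_tool(increments=[[0, 0, 0, 0], [0, 0, 0, 0], [0, 0, 0, 0], [0, 0, 0, 0], [0, 0, 0, 0], [0, 0, 0, 0], [0, 0, 0, 0], [0, 0, 0, 0], [0, 0, 0, 0], [0, 0, 0, 0]], grip=0, force=15)

```text
t: 3.87
eef_pos: [0.6674, -0.0799, 0.2269]
orientation: [0.065, -3.141, -0.0]
contact_force: [0.2, -0.1, -0.2]
width: 0.0307
grip_force: 0.0
```

```bash
python3 - <<'E'
from h import *
s=get_state(); p=np.array(s["eef_pos"])
piv=np.array([.783,.047]); a0=np.arctan2(p[1]-piv[1],piv[0]-p[0]); r=np.hypot(*(p[:2]-piv)); print("a0",a0,r)
r=.170
c=piv+0
T=[]
for a in np.linspace(a0,1.2,17)[1:]:
    T.append((*(p[:2]+r*np.array([-np.cos(a)+np.cos(a0),np.sin(a)-np.sin(a0)])),p[2]))
inc(*T)
E
```

```text
a0 -0.8319524757498225 0.1717066628601443
at [ 0.6674 -0.0799  0.2269] yaw 92.4 t 3.87
(np.float64(0.6523718037527826), np.float64(-0.06442162882624586), np.float64(0.22685892117702008)) -> [0.0143, 0.0161, 0.0] 0
(np.float64(0.6394621194930038), np.float64(-0.047135211345285984), np.float64(0.22685892117702008)) -> [0.0265, 0.0339, 0.0] 0
(np.float64(0.6288458279795837), np.float64(-0.028352918313941378), np.float64(0.22685892117702008)) -> [0.0364, 0.0531, 0.0] 0
(np.float64(0.6206939213666013), np.float64(-0.008377268247261968), np.float64(0.22685892117702008)) -> [0.0437, 0.0734, 0.0] 0
(np.float64(0.615137698994306), np.float64(0.012469999438524115), np.float64(0.22685892117702008)) -> [0.0484, 0.0945, 0.0] 0
(np.float64(0.6122666526057217), np.float64(0.03385310654782446), np.float64(0.22685892117702008)) -> [0.0504, 0.116, 0.0] 0
(np.float64(0.6121270249406808), np.float64(0.05542764434422626), np.float64(0.22685892117702008)) -> [0.0496, 0.1375, 0.0] 0
(np.float64(0.6147210649234135), np.float64(0.07684612079754102), np.float64(0.22685892117702008)) -> [0.0461, 0.1588, 0.0] 0
[... 308 characters left out ...]
09702), np.float64(0.22685892117702008)) -> [0.0201, 0.2177, 0.0] 0
(np.float64(0.6509568267063492), np.float64(0.15421323669559622), np.float64(0.22685892117702008)) -> [0.0067, 0.2346, 0.0] 0
(np.float64(0.6657499402628012), np.float64(0.1699181393797625), np.float64(0.22685892117702008)) -> [-0.0087, 0.2497, 0.0] 0
(np.float64(0.682413039663701), np.float64(0.18362293034383576), np.float64(0.22685892117702008)) -> [-0.0259, 0.2627, 0.0] 0
(np.float64(0.7006777393568441), np.float64(0.19510687226865048), np.float64(0.22685892117702008)) -> [-0.0446, 0.2734, 0.0] 0
(np.float64(0.7202498574859583), np.float64(0.20418499811891344), np.float64(0.22685892117702008)) -> [-0.0645, 0.2817, -0.0] 0
```

Still closing (31 mm), so I wait for the grip.

drive_tool(increments=[[0, 0, 0, 0], [0, 0, 0, 0], [0, 0, 0, 0], [0, 0, 0, 0], [0, 0, 0, 0]])

```text
t: 4.28
eef_pos: [0.6674, -0.0798, 0.2269]
orientation: [0.065, -3.141, 0.0]
contact_force: [0.0, 0.3, 0.5]
width: 0.0008
grip_force: 0.0
```

```bash
python3 - <<'E'
from h import *
a=cv2.resize(snap("side")[80:220,230:370],(560,560)); b=cv2.resize(snap("top")[90:190,200:330],(728,560))
cv2.imwrite("pics/k2.png",cv2.resize(np.hstack([a,b]),(800,348)))
for P in [(.667,-.08,.227),(.667,-.078,.245)]: print(proj("side",P),proj("top",P))
E
```

```text
[294.91981091 171.11822689] [270.69177898 150.44957443]
[295.01108886 165.74415499] [270.1755082  148.34221671]
```

View pics/k2.png

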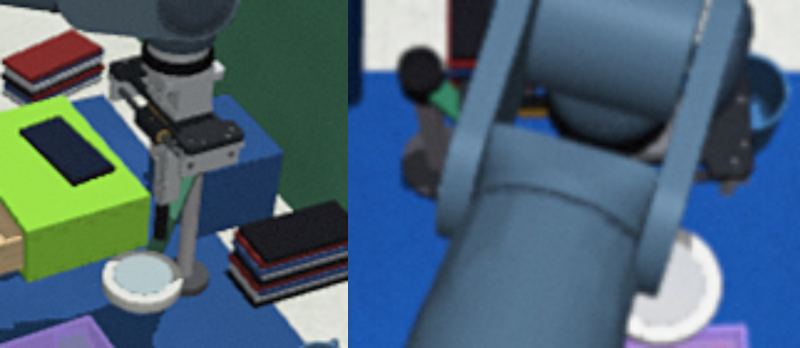

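The black knob, at about (161,222) in the left panel, sits where the fingers should be, so they closed beside it. I'll re-measure the knob from the first pictures.

```bash
python3 - <<'E'
from h import *
for n,(x0,x1,y0,y1) in {"top":(400,445,215,255),"side":(450,480,240,285)}.items():
    im=cv2.imread(f"pics/{n}0.png"); m=(im.max(2)<45).astype(np.uint8)
    sub=m[y0:y1,x0:x1]; k,l,s,c=cv2.connectedComponentsWithStats(sub)
    for i in range(1,k):
        if s[i,4]>15:
            print(n,s[i]+[x0,y0,0,0,0],c[i]+[x0,y0])
for z in(.211,.234,.257): print(z,onz("side",463/1.5625,264/1.5625,z).round(3),onz("top",421/1.5625,235/1.5625,z).round(3))
for a in [(.667,-.078),(.66,-.075),(.68,-.09)]:
  for z in(.211,.257): print(a,z,"top",(proj("top",(*a,z))*1.5625).round(0),"side",(proj("side",(*a,z))*1.5625).round(0))
E
```

```text
top [416 229   9  15 100] [420.59 236.31]
side [456 253   9  22 147] [460.07482993 264.02040816]
0.211 [ 0.685 -0.056  0.211] [ 0.672 -0.077  0.211]
0.234 [ 0.671 -0.08   0.234] [ 0.665 -0.077  0.234]
0.257 [ 0.656 -0.105  0.257] [ 0.658 -0.076  0.257]
(0.667, -0.078) 0.211 top [421. 238.] side [460. 274.]
(0.667, -0.078) 0.257 top [422. 230.] side [461. 254.]
(0.66, -0.075) 0.211 top [420. 242.] side [456. 273.]
(0.66, -0.075) 0.257 top [421. 234.] side [457. 254.]
(0.68, -0.09) 0.211 top [429. 230.] side [469. 276.]
(0.68, -0.09) 0.257 top [430. 222.] side [471. 256.]
```

```bash
python3 - <<'E'
from h import *
im=snap("side"); cv2.imwrite("pics/full2.png",im)
a=cv2.resize(cv2.imread("pics/side0.png"),(512,384))[115:205,260:340]; b=im[115:205,260:340]
g=lambda x:cv2.convertScaleAbs(cv2.resize(x,(400,450),interpolation=2),alpha=1.6,beta=25)
cv2.imwrite("pics/k3.png",np.hstack([g(a),g(b)]))
E
```

```text
(no output)
```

View pics/k3.png

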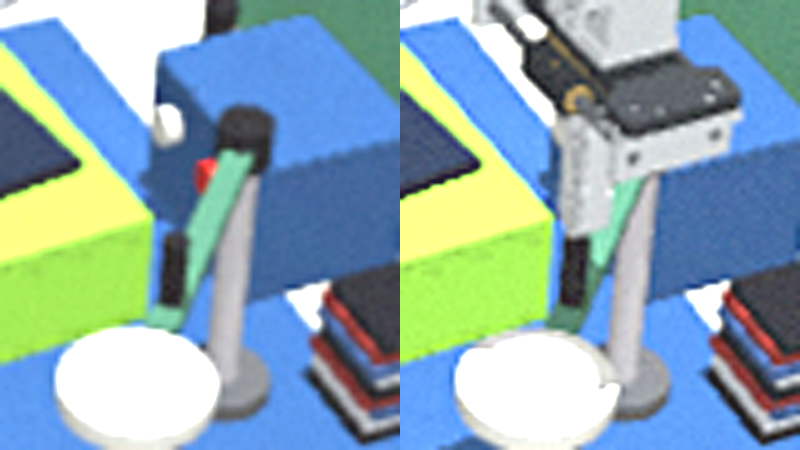

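```bash
python3 - <<'E'
from h import *
for P in [(.667,-.029,.30),(.667,-.123,.30),(.667,-.076,.3)]: print(proj("side",P), (proj("side",P)-[220,100])*3)
b=cv2.imread("pics/full2.png"); a=cv2.resize(cv2.imread("pics/side0.png"),(512,384),interpolation=cv2.INTER_AREA)
for y in range(156,182): print(y,a[y,288:304].max(1),b[y,288:304].max(1))
E
```

```text
[288.43188775 140.34736373] [205.29566325 121.0420912 ]
[303.87640739 159.37756865] [251.62922218 178.13270595]
[295.97244854 149.6385829 ] [227.91734561 148.91574871]
156 [171  94  78  79  77  72  68  66  66  65  67  85 117 120 120 121] [195  86  82  89 104 101  99 103 112 125 127 124 122 120 126 130]
157 [212 165  89  76  78  74  73  68  66  65  74 103 121 119 120 120] [238 192  88  86  99 102  93 107 120 125 125 125 124 123 127 130]
158 [209 182 123  77  82  78  73  68  65  69  86 118 122 119 120 121] [233 205 142  74  95  99  98 103 116 125 123 125 123 119 123 134]
159 [163 153 120 121 124 105  81  70  67  73  98 120 122 120 121 116] [161 157 133 142 128  99  95 108 116 129 125 126 126 121 125 124]
160 [134 133 112 143 143 130 104  75  72  83 115 121 120 120 118 106] [132 144 123 155 146 106  96 114 129 130 124 123 119 120 128 114]
161 [133 132 111 141 127  94  70  51  56  89 120 124 121 121 119 100] [141 145 123 157 126  97 112 112 109 104 119 126 128 125 131 108]
162 [132 131 107 138 106  45  30  28  33  68 106 121 122 123 114  91] [141 142 115 159 116  50  71  64  47  62 107 1
[... 1903 characters left out ...]
154 144 137 110 102]
177 [126 113 112 119 116 109 106 105  87  81 118 137 139 125 101  93] [143 113  88  70  69  70  67  74  61  78 132 149 152 134 103 101]
178 [117 114 117 119 118 117 119 114  90 101 130 138 140 124  99  95] [131 102  66  67  74  73  73  70  67 108 147 149 150 134 103 105]
179 [105 105 112 111 113 115 116 102  85 117 135 138 138 120  95  98] [117  71  67  70  67  70  70  69  80 130 149 147 150 131  95 104]
180 [151 119 107 102 106 107 100  83  98 132 137 138 137 119  94  98] [119  80  72  66  66  67  68  60 108 148 145 142 148 129  93 106]
181 [203 194 191 190 173 134  95  85 117 137 137 138 138 120  95  98] [123 119 118 126 115  88  63  79 137 155 150 146 147 131  95 109]
```

drive_tool(increments=[[0, 0, -0.03, 0], [0, 0, -0.06, 0], [0, 0, -0.06, 0], [0, 0, -0.06, 0]])

```text
t: 4.77
eef_pos: [0.6686, -0.0802, 0.2897]
orientation: [-0.065, 3.136, -0.002]
contact_force: [-0.5, 0.1, -0.9]
width: 0.0005
grip_force: 0.0
```

```bash
python3 - <<'E'
from h import *
s=st(); print(proj("side",s["eef_pos"]))
im=snap("side"); x0,y0=260,90
c=proj("side",s["eef_pos"])-[x0,y0]
g=lambda x:cv2.convertScaleAbs(cv2.resize(x,None,fx=6,fy=6,interpolation=2),alpha=1.6,beta=25)
o=g(im[y0:y0+95,x0:x0+80]); cv2.circle(o,(c*6).astype(int).tolist(),5,(0,0,255),1)
cv2.imwrite("pics/k4.png",o)
E
```

```text
{'t': np.float64(4.767), 'q': array([-0.287,  0.228,  1.361,  0.   ,  1.548, -1.9  ]), 'eef_pos': array([ 0.669, -0.08 ,  0.29 ]), 'orientation': array([-6.500e-02,  3.136e+00, -2.000e-03]), 'contact_force': array([-0.456,  0.132, -0.909]), 'width': np.float64(0.001), 'grip_force': np.float64(0.0)}
[[-0.999 -0.041  0.005]
 [-0.041  0.999 -0.001]
 [-0.005 -0.002 -1.   ]]
[296.91651014 153.35386188]
```

View pics/k4.png

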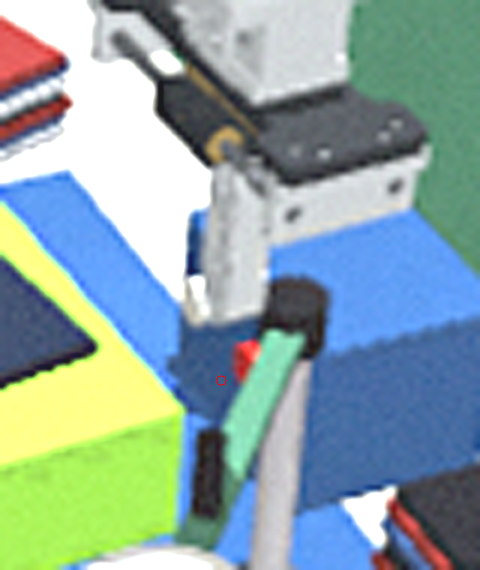

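The fingertip shows at about (235,318), while its reported TCP projects to (221,380). The real tips sit roughly 30 mm above the reading, which puts them at the knob's top. I'll turn the closing line across the lamp arm so that going lower is harmless, then work out the offset.

drive_tool(increments=[[0, 0, 0, 0.757], [0, 0, 0, 0.757], [0, 0, 0, 0.757], [0, 0, 0, 0.757], [0, 0, 0, 0.757], [0, 0, 0, 0.757], [0, 0, 0, 0.757], [0, 0, 0, 0.757], [0, 0, 0, 0.757], [0, 0, 0, 0.757], [0, 0, 0, 0.757], [0, 0, 0, 0.757], [0, 0, 0, 0.757], [0, 0, 0, 0.757], [0, 0, 0, 0.757], [0, 0, 0, 0.757], [0, 0, 0, 0.757], [0, 0, 0, 0.757], [0, 0, 0, 0.757], [0, 0, 0, 0.757]], grip=0)

```text
t: 6.48
eef_pos: [0.6666, -0.0796, 0.2846]
orientation: [-2.89, -1.226, 0.004]
contact_force: [-0.3, 0.3, -1.0]
width: 0.0007
grip_force: 0.0
```

```bash
python3 - <<'E'
from h import *
s=st(); p=np.array(s["eef_pos"])
im=snap("side"); x0,y0=260,90
g=lambda x:cv2.convertScaleAbs(cv2.resize(x,None,fx=6,fy=6,interpolation=2),alpha=1.6,beta=25)
o=g(im[y0:y0+95,x0:x0+80])
for d,col in (((0,0,0),(0,0,255)),((0,0,.03),(0,255,0)),((0,.03,0),(255,0,255)),((.03,0,0),(0,255,255))):
    c=proj("side",p+d)-[x0,y0]; print(d,c*6); cv2.circle(o,(c*6).astype(int).tolist(),5,col,1)
cv2.imwrite("pics/k5.png",o)
E
```

```text
{'t': np.float64(6.483), 'q': array([-0.287,  0.231,  1.366,  0.   ,  1.548,  0.481]), 'eef_pos': array([ 0.667, -0.08 ,  0.285]), 'orientation': array([-2.89 , -1.226,  0.004]), 'contact_force': array([-0.258,  0.263, -1.01 ]), 'width': np.float64(0.001), 'grip_force': np.float64(0.0)}
[[ 0.695  0.719 -0.003]
 [ 0.719 -0.695  0.001]
 [-0.002 -0.003 -1.   ]]
(0, 0, 0) [216.38306908 389.37642607]
(0, 0, 0.03) [220.73235161 336.61968209]
(0, 0.03, 0) [187.41294255 353.22617039]
(0.03, 0, 0) [274.30033002 374.35921658]
```

View pics/k5.png

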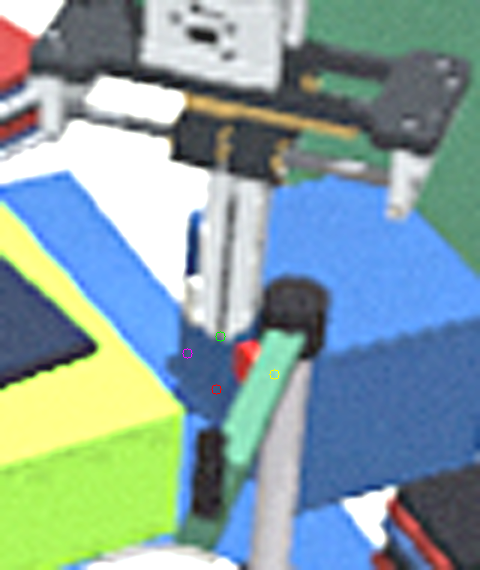

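```bash
python3 - <<'E'
from h import *
inc((.57,.05,.285),(.57,.05,.05),(.57,.05,.008))
E
```

```text
at [ 0.6666 -0.0797  0.2849] yaw -43.8 t 6.53
(0.57, 0.05, 0.285) -> [0.0268, -0.1595, 0.0003] 0
(0.57, 0.05, 0.05) -> [0.0272, -0.1589, 0.2353] 0
(0.57, 0.05, 0.008) -> [0.0272, -0.1587, 0.2773] 0
```

drive_tool(increments=[[0.027, -0.159, 0, 0], [0.027, -0.159, 0, 0], [0.027, -0.159, 0, 0], [0.027, -0.159, 0, 0], [0.027, -0.159, 0, 0], [0.027, -0.159, 0.23, 0], [0.027, -0.159, 0.23, 0], [0.027, -0.159, 0.23, 0], [0.027, -0.159, 0.23, 0], [0.027, -0.159, 0.23, 0], [0.027, -0.159, 0.23, 0], [0.027, -0.159, 0.25, 0], [0.027, -0.159, 0.265, 0], [0.027, -0.159, 0.275, 0], [0.027, -0.159, 0.275, 0], [0.027, -0.159, 0.275, 0]])

```text
t: 7.87
eef_pos: [0.5713, 0.0497, 0.0116]
orientation: [-2.89, -1.232, 0.001]
contact_force: [-0.2, -0.2, 0.2]
width: 0.0004
grip_force: 0.0
```

```bash
python3 - <<'E'
from h import *
s=st(); p=np.array(s["eef_pos"]); a=snap("side"); b=snap("top")
cv2.imwrite("pics/t_side.png",a); cv2.imwrite("pics/t_top.png",b)
c=proj("side",p); d=proj("top",p); print(c,d)
g=lambda x,c:cv2.convertScaleAbs(cv2.resize(x[int(c[1])-50:int(c[1])+25,int(c[0])-33:int(c[0])+33],None,fx=6,fy=6,interpolation=2),alpha=1.5,beta=25)
A,B=g(a,c),g(b,d)
for o,n,c0 in((A,"side",c),(B,"top",d)):
  for dd,col in (((0,0,0),(0,0,255)),((0,0,.03),(0,255,0)),((.025,.032,0),(0,255,255))):
    q=proj(n,p+dd)-(c0.astype(int)-[33,50]); cv2.circle(o,(q*6).astype(int).tolist(),4,col,1)
cv2.imwrite("pics/k6.png",np.hstack([A,B]))
E
```

```text
{'t': np.float64(7.867), 'q': array([-0.111,  0.265,  1.849, -0.   ,  1.029,  0.654]), 'eef_pos': array([0.571, 0.05 , 0.012]), 'orientation': array([-2.890e+00, -1.232e+00,  1.000e-03]), 'contact_force': array([-0.199, -0.236,  0.232]), 'width': np.float64(0.0), 'grip_force': np.float64(0.0)}
[[ 0.693  0.721 -0.001]
 [ 0.721 -0.693  0.   ]
 [-0.001 -0.001 -1.   ]]
[246.31132738 206.35854073] [225.09942157 201.80642224]
```

View pics/k6.png

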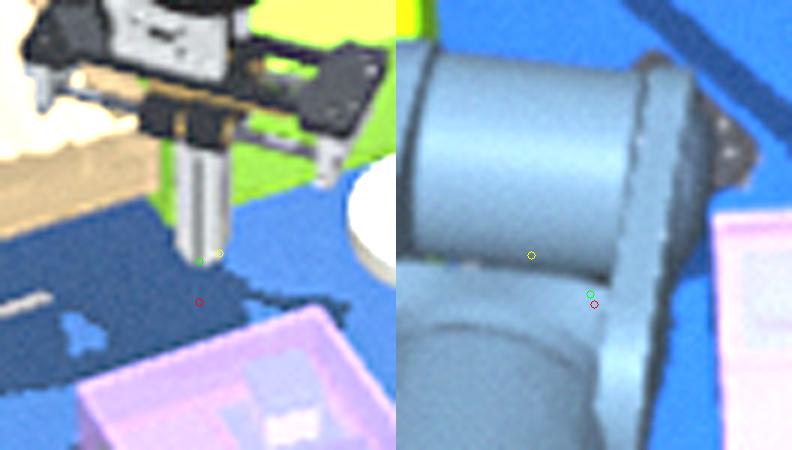

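In the side view the tip at (200,262) coincides with the +30 mm height marker. I'll confirm this by a gentle touch.

drive_tool(increments=[[0, 0, 0.005, 0], [0, 0, 0.01, 0], [0, 0, 0.014, 0], [0, 0, 0.014, 0]])

```text
t: 8.3
eef_pos: [0.5707, 0.0499, -0.003]
orientation: [-2.89, -1.23, 0.002]
contact_force: [0.7, 0.6, -0.0]
width: 0.0003
grip_force: 0.0
```

drive_tool(increments=[[0, 0, 0.006, 0], [0, 0, 0.012, 0], [0, 0, 0.018, 0], [0, 0, 0.018, 0]])

```text
t: 8.63
eef_pos: [0.5702, 0.0499, -0.0218]
orientation: [-2.889, -1.23, 0.004]
contact_force: [-0.5, 0.6, -0.5]
width: 0.0005
grip_force: 0.0
```

drive_tool(increments=[[0, 0, 0.002, 0], [0, 0, 0.004, 0], [0, 0, 0.004, 0]])

```text
t: 8.88
eef_pos: [0.5714, 0.0499, -0.0243]
orientation: [-2.89, -1.23, 0.001]
contact_force: [-0.3, -0.1, -0.6]
width: 0.0006
grip_force: 0.0
```

drive_tool(increments=[[0, 0, 0.002, 0], [0, 0, 0.004, 0], [0, 0, 0.004, 0]])

```text
t: 9.13
eef_pos: [0.5713, 0.0498, -0.0284]
orientation: [-2.89, -1.23, 0.001]
contact_force: [-1.0, -0.2, -1.0]
width: 0.0004
grip_force: 0.0
```

drive_tool(increments=[[0, 0, 0.002, 0], [0, 0, 0.003, 0], [0, 0, 0.003, 0]])

```text
t: 9.38
eef_pos: [0.5713, 0.0498, -0.0313]
orientation: [-2.891, -1.23, 0.001]
contact_force: [-0.5, 0.1, -0.8]
width: 0.0008
grip_force: 0.0
```

drive_tool(increments=[[0, 0, 0.002, 0], [0, 0, 0.003, 0], [0, 0, 0.003, 0]])

```text
t: 9.63
eef_pos: [0.5713, 0.0498, -0.0344]
orientation: [-2.89, -1.23, 0.001]
contact_force: [0.4, -0.6, -0.8]
width: 0.0004
grip_force: 0.0
```

drive_tool(increments=[[0, 0, 0.002, 0], [0, 0, 0.003, 0], [0, 0, 0.003, 0]])

```text
t: 9.88
eef_pos: [0.5718, 0.0498, -0.0362]
orientation: [-2.891, -1.23, 0.0]
contact_force: [-2.1, 0.7, 6.7]
width: 0.0004
grip_force: 3.1
```

drive_tool(increments=[[0, 0, 0.002, 0], [0, 0, 0.003, 0], [0, 0, 0.003, 0]])

```text
t: 10.13
eef_pos: [0.5718, 0.0498, -0.0364]
orientation: [-2.89, -1.231, 0.003]
contact_force: [-12.4, 0.0, 27.6]
width: 0.0003
grip_force: 13.6
```

```bash
python3 - <<'E'
from h import *
p=np.array(get_state()["eef_pos"]); a=snap("side"); c=proj("side",p)
cx,cy=int(c[0])-30,int(c[1])-45
o=cv2.convertScaleAbs(cv2.resize(a[cy:cy+65,cx:cx+60],None,fx=7,fy=7,interpolation=2),alpha=1.5,beta=25)
for z in (.0,.03,.04):
    q=proj("side",[p[0],p[1],p[2]+z])-[cx,cy]; cv2.circle(o,(q*7).astype(int).tolist(),3,(0,0,255),1); print(z,q*7)
cv2.imwrite("pics/k7.png",o)
E
```

```text
0.0 [213.10378284 321.05337694]
0.03 [213.07309753 275.14290024]
0.04 [213.0627014  259.58851336]
```

View pics/k7.png

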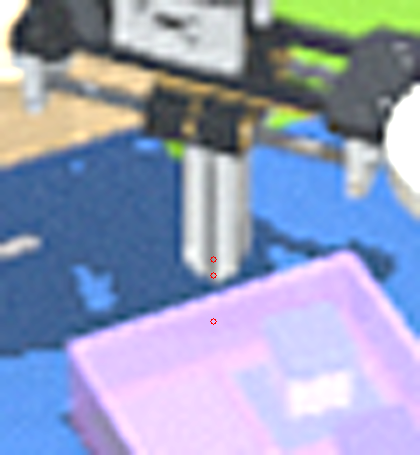

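Contact comes at a reading of -0.036, so the true tip height is the reading plus 36 mm. I'll build that into the helper.

```bash
sed -i 's/p=np.array(s\["eef_pos"\])$/p=np.array(s["eef_pos"])+[0,0,.036]/' h.py; python3 - <<'E'
from h import *
inc((.57,.05,.29),(.665,-.077,.29),(.665,-.077,.222))
E
```

```text
at [ 5.718e-01  4.980e-02 -4.000e-04] yaw -43.8 t 10.18
(0.57, 0.05, 0.29) -> [-0.0016, -0.0018, -0.2904] 0
(0.665, -0.077, 0.29) -> [-0.0274, 0.1547, -0.2906] 0
(0.665, -0.077, 0.222) -> [-0.0273, 0.1547, -0.2226] 0
```

drive_tool(increments=[[0, 0, -0.295, 0], [0, 0, -0.295, 0], [0, 0, -0.295, 0], [0, 0, -0.295, 0], [0, 0, -0.295, 0], [0, 0, -0.295, 0], [0, 0, -0.295, 0], [0, 0, -0.295, 0], [-0.027, 0.155, -0.295, 0], [-0.027, 0.155, -0.295, 0], [-0.027, 0.155, -0.295, 0], [-0.027, 0.155, -0.295, 0], [-0.027, 0.155, -0.295, 0], [-0.027, 0.155, -0.295, 0]], grip=1)

```text
t: 11.35
eef_pos: [0.6647, -0.0785, 0.2536]
orientation: [-2.891, -1.227, 0.002]
contact_force: [-0.6, 0.0, -0.4]
width: 0.0903
grip_force: 0.0
```

drive_tool(increments=[[0, 0, 0.035, 0], [0, 0, 0.065, 0], [0, 0, 0.065, 0], [0, 0, 0.065, 0]])

```text
t: 11.68
eef_pos: [0.6629, -0.0757, 0.1883]
orientation: [-2.887, -1.231, 0.005]
contact_force: [-0.4, 0.3, 1.1]
width: 0.0941
grip_force: 0.0
```

drive_tool(increments=[[0, 0, 0, 0], [0, 0, 0, 0], [0, 0, 0, 0], [0, 0, 0, 0], [0, 0, 0, 0], [0, 0, 0, 0], [0, 0, 0, 0], [0, 0, 0, 0], [0, 0, 0, 0], [0, 0, 0, 0], [0, 0, 0, 0], [0, 0, 0, 0], [0, 0, 0, 0], [0, 0, 0, 0], [0, 0, 0, 0]], grip=0, force=15)

```text
t: 12.93
eef_pos: [0.6646, -0.0772, 0.1899]
orientation: [2.891, 1.23, 0.0]
contact_force: [1.3, -1.2, 0.1]
width: 0.0154
grip_force: 15.0
```

```bash
python3 - <<'E'
from h import *
s=get_state(); p=np.array(s["eef_pos"])
a0=np.arctan2(p[1]-.047,.783-p[0]); r=.17
p[2]+=.036
inc(*[(*(p[:2]+r*np.array([-np.cos(a)+np.cos(a0),np.sin(a)-np.sin(a0)])).round(4),p[2],-43.8-np.degrees(a-a0)) for a in np.linspace(a0,1.2,20)[1:]])
E
```

```text
at [ 0.6646 -0.0772  0.2259] yaw -43.9 t 12.93
(np.float64(0.6522), np.float64(-0.0641), np.float64(0.22593721330926883), np.float64(-49.858371821424406)) -> [0.0009, -0.018, -0.0] 0.0331
(np.float64(0.6413), np.float64(-0.0498), np.float64(0.22593721330926883), np.float64(-55.916743642848814)) -> [0.0036, -0.0357, -0.0] 0.0668
(np.float64(0.632), np.float64(-0.0344), np.float64(0.22593721330926883), np.float64(-61.97511546427322)) -> [0.0083, -0.0531, -0.0] 0.1004
(np.float64(0.6244), np.float64(-0.0182), np.float64(0.22593721330926883), np.float64(-68.03348728569763)) -> [0.0147, -0.0698, -0.0] 0.1341
(np.float64(0.6185), np.float64(-0.0012), np.float64(0.22593721330926883), np.float64(-74.09185910712205)) -> [0.0228, -0.0859, -0.0] 0.1678
(np.float64(0.6145), np.float64(0.0163), np.float64(0.22593721330926883), np.float64(-80.15023092854645)) -> [0.0327, -0.1009, -0.0] 0.2014
(np.float64(0.6123), np.float64(0.0341), np.float64(0.22593721330926883), np.float64(-86.20860274997086)) -> [0.044, -0.1148, -0.0] 0.2351
(np.float64(0.612), np.float64(0.0521), np.float64(0.2259372133092688
[... 913 characters left out ...]
loat64(0.6607), np.float64(0.165), np.float64(0.22593721330926883), np.float64(-134.67557732136615)) -> [0.1718, -0.1707, -0.0] -0.4957
(np.float64(0.6739), np.float64(0.1772), np.float64(0.22593721330926883), np.float64(-140.73394914279055)) -> [0.1898, -0.1696, -0.0] -0.462
(np.float64(0.6884), np.float64(0.1878), np.float64(0.22593721330926883), np.float64(-146.79232096421495)) -> [0.2075, -0.1665, -0.0] -0.4283
(np.float64(0.7039), np.float64(0.1969), np.float64(0.22593721330926883), np.float64(-152.85069278563935)) -> [0.2248, -0.1617, -0.0] -0.3947
(np.float64(0.7203), np.float64(0.2043), np.float64(0.22593721330926883), np.float64(-158.90906460706378)) -> [0.2415, -0.155, -0.0] -0.361
```

drive_tool(increments=[[0.001, -0.018, 0, 0.02], [0.004, -0.036, 0, 0.04], [0.008, -0.053, 0, 0.06], [0.015, -0.07, 0, 0.08], [0.023, -0.086, 0, 0.1], [0.033, -0.101, 0, 0.12], [0.044, -0.115, 0, 0.14], [0.057, -0.1275, 0, 0.16], [0.071, -0.139, 0, 0.18], [0.086, -0.148, 0, 0.2], [0.102, -0.157, 0, 0.22], [0.119, -0.163, 0, 0.24], [0.136, -0.167, 0, 0.26], [0.154, -0.17, 0, 0.26], [0.172, -0.171, 0, 0.26], [0.19, -0.17, 0, 0.26], [0.2075, -0.1665, 0, 0.26], [0.225, -0.162, 0, 0.26], [0.2415, -0.155, 0, 0.26], [0.2415, -0.155, 0, 0.26]])

```text
t: 14.6
eef_pos: [0.7218, 0.2067, 0.1897]
orientation: [-3.139, 0.017, -0.001]
contact_force: [-0.6, 4.9, 0.8]
width: 0.0159
grip_force: 15.0
```

drive_tool(increments=[[0, 0, 0, 0], [0, 0, 0, 0], [0, 0, 0, 0], [0, 0, 0, 0], [0, 0, 0, 0], [0, 0, 0, 0], [0, 0, 0, 0], [0, 0, -0.08, 0], [0, 0, -0.08, 0], [0, 0, -0.08, 0], [0, 0, -0.08, 0]], grip=0.5)

```text
t: 15.52
eef_pos: [0.722, 0.2046, 0.2747]
orientation: [-3.141, 0.019, -0.012]
contact_force: [-0.3, 0.1, 0.5]
width: 0.0465
grip_force: 0.0
```

```bash
python3 - <<'E'
from h import *
b=snap("top"); cv2.imwrite("pics/after_lamp.png",b)
h=cv2.cvtColor(b,cv2.COLOR_BGR2HSV)
# violet case region
m=cv2.inRange(h,(125,40,90),(160,255,255)); m[:170]=0; m[:, :230]=0; m[:,335:]=0
m=cv2.morphologyEx(m,cv2.MORPH_CLOSE,np.ones((9,9))); 
c=max(cv2.findContours(m,0,2)[0],key=cv2.contourArea); 
print(cv2.boundingRect(c),cv2.minAreaRect(c)); 
hull=cv2.approxPolyDP(cv2.convexHull(c),4,True)[:,0]; print([ (tuple(p),onz("top",*p,.05).round(3)) for p in hull.tolist()])
t=m.copy(); t[:235]=0; k=np.argwhere(t[236:]>0); print("tab",k.mean(0)[::-1]+[0,236],onz("top",*(k.mean(0)[::-1]+[0,236]),.0375), len(k))
inc((.45,-.12,.30,92.3))
E
```

```text
(245, 184, 72, 60) ((280.8354187011719, 214.20823669433594), (58.22726058959961, 69.96260070800781), 87.1375961303711)
[((313, 184), array([ 0.618, -0.211,  0.05 ])), ((315, 230), array([ 0.482, -0.214,  0.05 ])), ((288, 243), array([ 0.445, -0.135,  0.05 ])), ((247, 233), array([ 0.474, -0.017,  0.05 ])), ((245, 187), array([ 0.609, -0.011,  0.05 ]))]
tab [282.05982906 239.41880342] [ 0.45620972 -0.11898032  0.0375    ] 117
at [0.7207 0.2044 0.3073] yaw -90.7 t 15.57
(0.45, -0.12, 0.3, 92.3) -> [-0.2668, 0.3277, 0.0066] -0.0166
```

```bash
python3 - <<'E'
from h import *
inc((.452,-.121,.30,92.1),(.452,-.121,.10,92.1),(.452,-.121,.0185,92.1))
E
```

```text
at [0.7207 0.2044 0.3073] yaw -90.7 t 15.57
(0.452, -0.121, 0.3, 92.1) -> [-0.2648, 0.3286, 0.0066] -0.0155
(0.452, -0.121, 0.1, 92.1) -> [-0.2653, 0.3287, 0.2066] -0.0155
(0.452, -0.121, 0.0185, 92.1) -> [-0.2654, 0.3287, 0.2881] -0.0155
```

drive_tool(increments=[[-0.265, 0.329, 0, -0.0155], [-0.265, 0.329, 0, -0.0155], [-0.265, 0.329, 0, -0.0155], [-0.265, 0.329, 0, -0.0155], [-0.265, 0.329, 0, -0.0155], [-0.265, 0.329, 0, -0.0155], [-0.265, 0.329, 0, -0.0155], [-0.265, 0.329, 0, -0.0155], [-0.265, 0.329, 0, -0.0155], [-0.265, 0.329, 0, -0.0155], [-0.265, 0.329, 0, -0.0155], [-0.265, 0.329, 0.207, -0.0155], [-0.265, 0.329, 0.207, -0.0155], [-0.265, 0.329, 0.207, -0.0155], [-0.265, 0.329, 0.207, -0.0155], [-0.265, 0.329, 0.207, -0.0155], [-0.265, 0.329, 0.207, -0.0155], [-0.265, 0.329, 0.207, -0.0155]], grip=1)

```text
t: 17.07
eef_pos: [0.4489, -0.1197, 0.0605]
orientation: [-3.137, -0.058, 0.01]
contact_force: [0.5, -0.2, 1.1]
width: 0.0942
grip_force: 0.0
```

```bash
python3 - <<'E'
from h import *
inc((.452,-.121,.0185,92.1))
E
```

```text
at [ 0.4489 -0.1197  0.0965] yaw -87.9 t 17.07
(0.452, -0.121, 0.0185, 92.1) -> [0.0035, 0.0017, 0.078] 0.0001
```

drive_tool(increments=[[0.001, 0.001, 0.035, 0], [0.001, 0.001, 0.07, 0], [0.001, 0.001, 0.08, 0], [0.001, 0.001, 0.08, 0], [0.001, 0.001, 0.08, 0]])

```text
t: 17.48
eef_pos: [0.454, -0.1231, -0.015]
orientation: [3.14, 0.058, 0.004]
contact_force: [0.6, -0.7, 0.7]
width: 0.0942
grip_force: 0.0
```

drive_tool(increments=[[0, 0, 0, 0], [0, 0, 0, 0], [0, 0, 0, 0], [0, 0, 0, 0], [0, 0, 0, 0], [0, 0, 0, 0], [0, 0, 0, 0], [0, 0, 0, 0], [0, 0, 0, 0], [0, 0, 0, 0], [0, 0, 0, 0], [0, 0, 0, 0]], grip=0.2, force=25)

```text
t: 18.48
eef_pos: [0.4521, -0.1209, -0.0172]
orientation: [-3.138, -0.056, 0.001]
contact_force: [0.4, 4.9, 2.0]
width: 0.0398
grip_force: 25.0
```

```bash
python3 - <<'E'
from h import *
st()
p=np.array(get_state()["eef_pos"])
F,H=.6132-p[0],.018
T=[]
for a in np.linspace(0,1.88,21)[1:]:
    f=F*np.cos(a)-H*np.sin(a); h=F*np.sin(a)+H*np.cos(a)
    T.append((p[0]+F-f,p[1]+.037*(F-f),p[2]+.036+h-H))
print(F); inc(*[tuple(np.round(t,4).tolist()) for t in T])
E
```

```text
{'t': np.float64(18.483), 'q': array([-0.506,  0.09 ,  2.12 ,  0.003,  0.934,  1.027]), 'eef_pos': array([ 0.452, -0.121, -0.017]), 'orientation': array([-3.138e+00, -5.600e-02,  1.000e-03]), 'contact_force': array([0.359, 4.912, 1.966]), 'width': np.float64(0.04), 'grip_force': np.float64(24.973)}
[[ 0.999  0.036 -0.001]
 [ 0.036 -0.999  0.003]
 [-0.001 -0.003 -1.   ]]
0.16110927118808188
at [ 0.4521 -0.1209  0.0188] yaw -87.9 t 18.48
(0.4545, -0.1208, 0.0338) -> [0.0024, -0.0001, -0.015] 0
(0.4583, -0.1207, 0.0486) -> [0.0062, -0.0001, -0.0298] 0
(0.4635, -0.1205, 0.0629) -> [0.0114, -0.0001, -0.0441] 0
(0.47, -0.1202, 0.0767) -> [0.0179, -0.0002, -0.0579] 0
(0.4777, -0.12, 0.0898) -> [0.0256, -0.0002, -0.071] 0
(0.4867, -0.1196, 0.1021) -> [0.0346, -0.0003, -0.0833] 0
(0.4967, -0.1193, 0.1136) -> [0.0446, -0.0003, -0.0948] 0
(0.5078, -0.1188, 0.124) -> [0.0557, -0.0004, -0.1052] 0
(0.5199, -0.1184, 0.1333) -> [0.0678, -0.0004, -0.1145] 0
(0.5327, -0.1179, 0.1415) -> [0.0806, -0.0005, -0.1227] 0
(0.5463, -0.1174, 0.1484) -> [0.0942, -0.0005, -0.1297] 0
(0.5604, -0.1169, 0.1541) -> [0.1083, -0.0005, -0.1354] 0
(0.5751, -0.1164, 0.1584) -> [0.123, -0.0005, -0.1397] 0
(0.59, -0.1158, 0.1612) -> [0.1379, -0.0006, -0.1425] 0
(0.6052, -0.1152, 0.1627) -> [0.1531, -0.0006, -0.144] 0
(0.6204, -0.1147, 0.1627) -> [0.1683, -0.0006, -0.144] 0
(0.6356, -0.1141, 0.1614) -> [0.1836, -0.0006, -0.1427] 0
(0.6505, -0.1136, 0.1585) -> [0.1985, -0.0006, -0.1398] 0
(0.6652, -0.113, 0.1543) -> [0.2132, -0.0007, -0.1356] 0
(0.6794, -0.1125, 0.1488) -> [0.2274, -0.0006, -0.1301] 0
```

Tab pinched at 39.8 mm. Opening along the arc.

drive_tool(increments=[[0.0024, 0, -0.015, 0], [0.006, 0, -0.03, 0], [0.0114, 0, -0.044, 0], [0.018, 0, -0.058, 0], [0.0256, 0, -0.071, 0], [0.0346, 0, -0.083, 0], [0.0446, 0, -0.095, 0], [0.0557, 0, -0.105, 0], [0.068, 0, -0.1145, 0], [0.0806, 0, -0.1227, 0], [0.094, 0, -0.13, 0], [0.108, -0.001, -0.1354, 0], [0.123, -0.001, -0.14, 0], [0.138, -0.001, -0.1425, 0], [0.153, -0.001, -0.144, 0], [0.168, -0.001, -0.144, 0], [0.1836, -0.001, -0.1427, 0], [0.1985, -0.001, -0.14, 0], [0.213, -0.001, -0.1356, 0], [0.2274, -0.001, -0.13, 0]])

```text
t: 20.15
eef_pos: [0.6817, -0.1094, 0.1151]
orientation: [-3.135, -0.058, -0.005]
contact_force: [0.5, 10.2, 9.5]
width: 0.0394
grip_force: 25.0
```

drive_tool(increments=[[0.003, 0, 0.001, 0], [0.003, 0, 0.001, 0], [0.003, 0, 0.001, 0]])

```text
t: 20.4
eef_pos: [0.6849, -0.1092, 0.1138]
orientation: [-3.136, -0.059, -0.007]
contact_force: [2.7, 10.4, 6.6]
width: 0.0395
grip_force: 25.0
```

Release, rise, and move back to look.

drive_tool(increments=[[0, 0, 0, 0], [0, 0, 0, 0], [0, 0, 0, 0], [0, 0, 0, 0], [0, 0, 0, 0], [0, 0, 0, 0], [0, 0, 0, 0], [0, 0, -0.12, 0], [0, 0, -0.12, 0], [0, 0, -0.12, 0], [0, 0, -0.12, 0], [-0.2, -0.2, -0.12, 0], [-0.2, -0.2, -0.12, 0], [-0.2, -0.2, -0.12, 0], [-0.2, -0.2, -0.12, 0], [-0.2, -0.2, -0.12, 0], [-0.2, -0.2, -0.12, 0], [-0.2, -0.2, -0.12, 0], [-0.2, -0.2, -0.12, 0]], grip=0.9)

```text
t: 21.98
eef_pos: [0.4721, 0.0828, 0.2319]
orientation: [-3.14, -0.064, 0.0]
contact_force: [-0.5, 0.4, -0.6]
width: 0.0847
grip_force: 0.0
```

```bash
python3 - <<'E'
from h import *
inc((.5,.2,.3))
b=snap("top","open_top.png"); a=snap("side","open_side.png")
A=cv2.resize(a[185:300,210:330],(400,384)); B=cv2.resize(b[150:265,225:340],(400,400))[:384]
cv2.imwrite("pics/o.png",np.hstack([A,B]))
E
```

```text
at [0.4721 0.0828 0.2679] yaw -87.7 t 21.98
(0.5, 0.2, 0.3) -> [0.0327, -0.116, -0.032] 0
```

View pics/o.png

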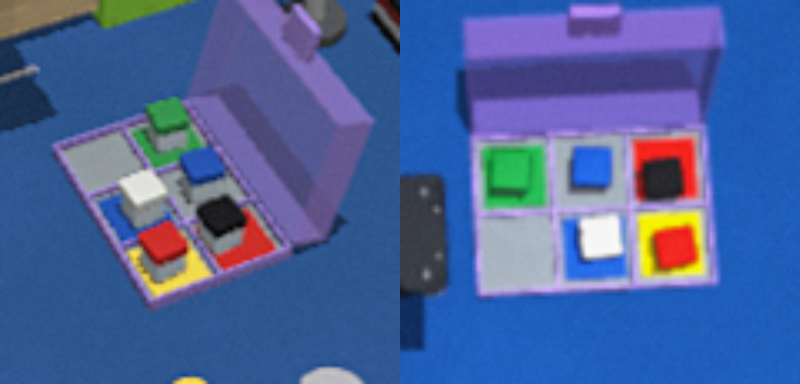

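The lid stands open. By left-panel position the caps are green (168,112) on green, which is right; blue (203,165) on bare floor; white (140,187) on blue; red (162,240) on yellow; and black (221,213) on red. That makes four wrong tubs: blue, black, white and red.

```bash
cat >> h.py <<'E'
def caps(im,z=.043,only=None):
    h=cv2.cvtColor(im,cv2.COLOR_BGR2HSV)
    rg={"red":((0,120,90),(8,255,255)),"blue":((108,150,150),(122,255,255)),"black":((0,0,0),(180,255,60)),"white":((0,0,190),(180,40,255)),"green":((50,120,60),(75,255,150))}
    for n,(lo,hi) in rg.items():
        m=cv2.inRange(h,lo,hi); 
        if n=="red": m|=cv2.inRange(h,(170,120,90),(180,255,255))
        c0=proj("top",(.545,-.118,.03)).astype(int); w=np.zeros_like(m); w[c0[1]-30:c0[1]+28,c0[0]-40:c0[0]+40]=1; m=m*w
        m=cv2.morphologyEx(m,cv2.MORPH_OPEN,np.ones((3,3)))
        for c in cv2.findContours(m,0,2)[0]:
            if cv2.contourArea(c)>50:
                (u,v),wh,a=cv2.minAreaRect(c); print(n,(round(u,1),round(v,1)),np.round(wh,1),round(a,1),onz("top",u,v,z).round(4))
E
python3 - <<'E'
from h import *
im=cv2.imread("pics/open_top.png"); caps(im)
E
```

```text
red (304.0, 221.0) [10. 10.] 90.0 [ 0.5093 -0.1832  0.043 ]
red (301.0, 198.0) [16. 18.] 90.0 [ 0.5774 -0.1759  0.043 ]
blue (243.5, 227.0) [18.  5.] 90.0 [ 0.4918 -0.007   0.043 ]
blue (280.5, 221.0) [16. 17.] 90.0 [ 0.5093 -0.1147  0.043 ]
blue (280.0, 197.0) [10. 10.] 90.0 [ 0.5804 -0.1141  0.043 ]
black (300.0, 201.0) [10. 10.] 90.0 [ 0.5684 -0.1728  0.043 ]
white (258.0, 222.0) [20. 20.] 90.0 [ 0.5064 -0.0492  0.043 ]
white (282.5, 217.0) [12. 11.] 90.0 [ 0.521  -0.1207  0.043 ]
```

```bash
python3 - <<'E'
from h import *
inc((.521,-.1187,.268,92.1),(.521,-.1187,.10,92.1),(.521,-.1187,.020,92.1))
E
```

```text
at [0.4751 0.0801 0.2683] yaw -87.8 t 22.08
(0.521, -0.1187, 0.268, 92.1) -> [0.0383, 0.2004, 0.0004] 0.0005
(0.521, -0.1187, 0.1, 92.1) -> [0.038, 0.2003, 0.1684] 0.0005
(0.521, -0.1187, 0.02, 92.1) -> [0.0379, 0.2003, 0.2484] 0.0005
```

drive_tool(increments=[[0.038, 0.2, 0, 0], [0.038, 0.2, 0, 0], [0.038, 0.2, 0, 0], [0.038, 0.2, 0, 0], [0.038, 0.2, 0, 0], [0.038, 0.2, 0, 0], [0.038, 0.2, 0.17, 0], [0.038, 0.2, 0.17, 0], [0.038, 0.2, 0.17, 0], [0.038, 0.2, 0.17, 0], [0.038, 0.2, 0.17, 0], [0.038, 0.2, 0.17, 0], [0.038, 0.2, 0.17, 0]], grip=0.575, force=12)

```text
t: 23.17
eef_pos: [0.5223, -0.1199, 0.0639]
orientation: [3.14, 0.057, 0.004]
contact_force: [0.1, 1.0, 0.4]
width: 0.0543
grip_force: 0.0
```

```bash
python3 - <<'E'
from h import *
inc((.521,-.1187,.020,92.1))
im=snap("top"); caps(im)
E
```

```text
at [ 0.5223 -0.1199  0.0999] yaw -87.9 t 23.17
(0.521, -0.1187, 0.02, 92.1) -> [-0.0014, -0.0013, 0.0799] -0.0002
blue (242.5, 223.5) [19.  3.] 90.0 [ 0.5021 -0.0041  0.043 ]
```

drive_tool(increments=[[-0.001, -0.001, 0.04, 0], [-0.001, -0.001, 0.07, 0], [-0.001, -0.001, 0.079, 0], [-0.001, -0.001, 0.079, 0], [-0.001, -0.001, 0.079, 0]])

```text
t: 23.63
eef_pos: [0.5215, -0.1187, -0.0148]
orientation: [3.14, 0.057, 0.005]
contact_force: [0.4, 0.4, 1.2]
width: 0.0541
grip_force: 0.0
```

drive_tool(increments=[[0, 0, 0, 0], [0, 0, 0, 0], [0, 0, 0, 0], [0, 0, 0, 0], [0, 0, 0, 0], [0, 0, 0, 0], [0, 0, 0, 0], [0, 0, 0, 0]], grip=0.2, force=12)

```text
t: 24.3
eef_pos: [0.5208, -0.1184, -0.0155]
orientation: [3.14, 0.058, 0.003]
contact_force: [-1.6, -0.3, 7.0]
width: 0.0343
grip_force: 11.9
```

```bash
python3 - <<'E'
from h import *
print(get_state()["contact_force"])
inc((.52,-.119,.15),(.537,.205,.15),(.537,.205,.039))
E
```

```text
[-1.55864786 -0.2802062   7.01389356]
at [ 0.5208 -0.1184  0.0205] yaw -87.9 t 24.3
(0.52, -0.119, 0.15) -> [-0.0006, 0.0007, -0.1295] 0
(0.537, 0.205, 0.15) -> [0.0283, -0.3225, -0.1298] 0
(0.537, 0.205, 0.039) -> [0.0281, -0.3226, -0.0188] 0
```

drive_tool(increments=[[0, 0, -0.13, 0], [0, 0, -0.13, 0], [0, 0, -0.13, 0], [0, 0, -0.13, 0], [0.028, -0.323, -0.13, 0], [0.028, -0.323, -0.13, 0], [0.028, -0.323, -0.13, 0], [0.028, -0.323, -0.13, 0], [0.028, -0.323, -0.13, 0], [0.028, -0.323, -0.13, 0], [0.028, -0.323, -0.13, 0], [0.028, -0.323, -0.13, 0], [0.028, -0.323, -0.13, 0], [0.028, -0.323, -0.06, 0], [0.028, -0.323, -0.03, 0], [0.028, -0.323, -0.019, 0], [0.028, -0.323, -0.019, 0], [0.028, -0.323, -0.019, 0]])

```text
t: 25.8
eef_pos: [0.5346, 0.2052, 0.001]
orientation: [3.14, 0.057, -0.005]
contact_force: [-0.2, -0.7, 0.7]
width: 0.0341
grip_force: 12.0
```

drive_tool(increments=[[0, 0, 0, 0], [0, 0, 0, 0], [0, 0, 0, 0], [0, 0, 0, 0], [0, 0, 0, 0], [0, 0, -0.1, 0], [0, 0, -0.1, 0], [0, 0, -0.1, 0], [0, 0, -0.1, 0]], grip=0.55)

```text
t: 26.55
eef_pos: [0.5399, 0.2067, 0.1083]
orientation: [-3.139, -0.058, -0.017]
contact_force: [0.7, 0.5, 0.6]
width: 0.0515
grip_force: 0.0
```

```bash
python3 - <<'E'
from h import *
im=snap("top","w1.png"); caps(im)
inc((.509,-.181,.14,92.1),(.509,-.181,.024,92.1))
E
```

```text
red (304.0, 221.0) [10. 10.] 90.0 [ 0.5093 -0.1832  0.043 ]
red (301.0, 198.0) [16. 18.] 90.0 [ 0.5774 -0.1759  0.043 ]
blue (280.5, 220.5) [17. 17.] 90.0 [ 0.5108 -0.1147  0.043 ]
blue (280.0, 197.0) [10. 10.] 90.0 [ 0.5804 -0.1141  0.043 ]
blue (316.5, 185.0) [12.  7.] 90.0 [ 0.6165 -0.2227  0.043 ]
black (300.0, 201.0) [10. 10.] 90.0 [ 0.5684 -0.1728  0.043 ]
white (258.0, 222.0) [20. 20.] 90.0 [ 0.5064 -0.0492  0.043 ]
at [0.5379 0.2063 0.1411] yaw -87.9 t 26.6
(0.509, -0.181, 0.14, 92.1) -> [-0.0431, 0.386, 0.0005] 0.0
(0.509, -0.181, 0.024, 92.1) -> [-0.0438, 0.3861, 0.1165] 0.0
```

drive_tool(increments=[[-0.044, 0.387, 0, 0], [-0.044, 0.387, 0, 0], [-0.044, 0.387, 0, 0], [-0.044, 0.387, 0, 0], [-0.044, 0.387, 0, 0], [-0.044, 0.387, 0, 0], [-0.044, 0.387, 0, 0], [-0.044, 0.387, 0, 0], [-0.044, 0.387, 0, 0], [-0.044, 0.387, 0, 0], [-0.044, 0.387, 0, 0], [-0.044, 0.387, 0.04, 0], [-0.044, 0.387, 0.08, 0], [-0.044, 0.387, 0.105, 0], [-0.044, 0.387, 0.116, 0], [-0.044, 0.387, 0.116, 0], [-0.044, 0.387, 0.116, 0]], grip=0.6)

```text
t: 28.02
eef_pos: [0.5061, -0.1815, -0.014]
orientation: [-3.141, -0.059, 0.001]
contact_force: [0.5, -0.3, 0.5]
width: 0.0562
grip_force: 0.0
```

drive_tool(increments=[[0, 0, 0, 0], [0, 0, 0, 0], [0, 0, 0, 0], [0, 0, 0, 0], [0, 0, 0, 0], [0, 0, 0, 0], [0, 0, 0, 0], [0, 0, 0, 0], [0, 0, 0, 0]], grip=0.2)

```text
t: 28.77
eef_pos: [0.507, -0.183, -0.0126]
orientation: [3.14, 0.057, 0.003]
contact_force: [-0.8, 1.1, 7.2]
width: 0.0345
grip_force: 11.7
```

```bash
python3 - <<'E'
from h import *
inc((.509,-.181,.15),(.537,.31,.15),(.537,.31,.043))
E
```

```text
at [ 0.507  -0.183   0.0234] yaw -87.9 t 28.77
(0.509, -0.181, 0.15) -> [0.0023, -0.0018, -0.1266] 0
(0.537, 0.31, 0.15) -> [0.0482, -0.4914, -0.127] 0
(0.537, 0.31, 0.043) -> [0.048, -0.4915, -0.02] 0
```

drive_tool(increments=[[0, 0, -0.13, 0], [0, 0, -0.13, 0], [0, 0, -0.13, 0], [0, 0, -0.13, 0], [0.048, -0.492, -0.13, 0], [0.048, -0.492, -0.13, 0], [0.048, -0.492, -0.13, 0], [0.048, -0.492, -0.13, 0], [0.048, -0.492, -0.13, 0], [0.048, -0.492, -0.13, 0], [0.048, -0.492, -0.13, 0], [0.048, -0.492, -0.13, 0], [0.048, -0.492, -0.13, 0], [0.048, -0.492, -0.13, 0], [0.048, -0.492, -0.13, 0], [0.048, -0.492, -0.13, 0], [0.048, -0.492, -0.13, 0], [0.048, -0.492, -0.13, 0], [0.048, -0.492, -0.13, 0]])

```text
t: 30.35
eef_pos: [0.5355, 0.3105, 0.1152]
orientation: [3.14, 0.058, -0.002]
contact_force: [-0.1, -0.2, -0.4]
width: 0.035
grip_force: 11.7
```

```bash
python3 - <<'E'
from h import *
inc((.537,.31,.043))
E
```

```text
at [0.5355 0.3105 0.1512] yaw -87.9 t 30.35
(0.537, 0.31, 0.043) -> [0.0016, 0.0005, 0.1082] 0
```

drive_tool(increments=[[0.001, 0, 0.04, 0], [0.001, 0, 0.08, 0], [0.001, 0, 0.1, 0], [0.001, 0, 0.11, 0], [0.001, 0, 0.11, 0], [0.001, 0, 0.11, 0]])

```text
t: 30.85
eef_pos: [0.5376, 0.3101, 0.0065]
orientation: [-3.141, -0.055, -0.001]
contact_force: [-0.3, 0.3, -1.0]
width: 0.0342
grip_force: 12.0
```

drive_tool(increments=[[0, 0, 0, 0], [0, 0, 0, 0], [0, 0, 0, 0], [0, 0, 0, 0], [0, 0, 0, 0], [0, 0, -0.1, 0], [0, 0, -0.1, 0], [0, 0, -0.1, 0], [0, 0, -0.1, 0]], grip=0.55)

```text
t: 31.6
eef_pos: [0.5407, 0.3126, 0.1124]
orientation: [-3.137, -0.058, -0.016]
contact_force: [-0.1, 0.6, 0.3]
width: 0.0517
grip_force: 0.0
```

```bash
python3 - <<'E'
from h import *
im=snap("top","w2.png"); caps(im)
inc((.58,-.112,.14,92.1),(.58,-.112,.025,92.1))
E
```

```text
red (301.0, 198.0) [16. 18.] 90.0 [ 0.5774 -0.1759  0.043 ]
blue (280.5, 220.5) [17. 17.] 90.0 [ 0.5108 -0.1147  0.043 ]
blue (243.0, 222.5) [27.  4.] 90.0 [ 0.505  -0.0055  0.043 ]
blue (317.0, 202.5) [17.  6.] 90.0 [ 0.5639 -0.2227  0.043 ]
blue (280.0, 197.0) [10. 10.] 90.0 [ 0.5804 -0.1141  0.043 ]
blue (316.5, 185.5) [13.  7.] 90.0 [ 0.615  -0.2226  0.043 ]
black (300.0, 201.0) [10. 10.] 90.0 [ 0.5684 -0.1728  0.043 ]
white (258.0, 222.0) [20. 20.] 90.0 [ 0.5064 -0.0492  0.043 ]
at [0.5388 0.3119 0.145 ] yaw -87.9 t 31.65
(0.58, -0.112, 0.14, 92.1) -> [0.0255, 0.4251, 0.0045] 0.0001
(0.58, -0.112, 0.025, 92.1) -> [0.0249, 0.4253, 0.1195] 0.0001
```

drive_tool(increments=[[0.025, 0.425, 0, 0], [0.025, 0.425, 0, 0], [0.025, 0.425, 0, 0], [0.025, 0.425, 0, 0], [0.025, 0.425, 0, 0], [0.025, 0.425, 0, 0], [0.025, 0.425, 0, 0], [0.025, 0.425, 0, 0], [0.025, 0.425, 0, 0], [0.025, 0.425, 0, 0], [0.025, 0.425, 0, 0], [0.025, 0.425, 0, 0], [0.025, 0.425, 0.04, 0], [0.025, 0.425, 0.06, 0], [0.025, 0.425, 0.06, 0], [0.025, 0.425, 0.06, 0]], grip=0.53)

```text
t: 32.98
eef_pos: [0.5758, -0.1104, 0.0441]
orientation: [-3.139, -0.06, 0.007]
contact_force: [1.0, 0.5, 0.7]
width: 0.0501
grip_force: 0.0
```

```bash
python3 - <<'E'
from h import *
inc((.58,-.112,.025,92.1))
E
```

```text
at [ 0.5758 -0.1104  0.0801] yaw -87.8 t 32.98
(0.58, -0.112, 0.025, 92.1) -> [0.0044, 0.0018, 0.055] 0.0006
```

drive_tool(increments=[[0.002, 0.001, 0, 0], [0.002, 0.001, 0.03, 0], [0.002, 0.001, 0.05, 0], [0.002, 0.001, 0.058, 0], [0.002, 0.001, 0.058, 0], [0.002, 0.001, 0.058, 0]])

```text
t: 33.48
eef_pos: [0.5806, -0.1138, -0.0107]
orientation: [3.14, 0.058, 0.003]
contact_force: [0.2, 0.1, 0.4]
width: 0.05
grip_force: 0.0
```

drive_tool(increments=[[0, 0, 0, 0], [0, 0, 0, 0], [0, 0, 0, 0], [0, 0, 0, 0], [0, 0, 0, 0], [0, 0, 0, 0], [0, 0, 0, 0], [0, 0, 0, 0]], grip=0.2)

```text
t: 34.15
eef_pos: [0.5807, -0.1141, -0.0105]
orientation: [3.14, 0.057, 0.003]
contact_force: [-0.3, -0.2, 5.9]
width: 0.0346
grip_force: 11.6
```

```bash
python3 - <<'E'
from h import *
inc((.58,-.112,.15),(.477,.205,.15),(.477,.205,.045))
E
```

```text
at [ 0.5807 -0.1141  0.0255] yaw -87.9 t 34.15
(0.58, -0.112, 0.15) -> [-0.0003, -0.002, -0.1245] 0
(0.477, 0.205, 0.15) -> [-0.0917, -0.3226, -0.125] 0
(0.477, 0.205, 0.045) -> [-0.0919, -0.3227, -0.02] 0
```

drive_tool(increments=[[0, 0, -0.13, 0], [0, 0, -0.13, 0], [0, 0, -0.13, 0], [0, 0, -0.13, 0], [-0.092, -0.323, -0.13, 0], [-0.092, -0.323, -0.13, 0], [-0.092, -0.323, -0.13, 0], [-0.092, -0.323, -0.13, 0], [-0.092, -0.323, -0.13, 0], [-0.092, -0.323, -0.13, 0], [-0.092, -0.323, -0.13, 0], [-0.092, -0.323, -0.13, 0], [-0.092, -0.323, -0.13, 0], [-0.092, -0.323, -0.13, 0], [-0.092, -0.323, -0.13, 0]])

```text
t: 35.4
eef_pos: [0.4757, 0.2054, 0.1176]
orientation: [3.141, 0.058, -0.001]
contact_force: [0.1, -0.3, -0.6]
width: 0.0347
grip_force: 11.6
```

```bash
python3 - <<'E'
from h import *
inc((.477,.205,.045))
E
```

```text
at [0.4757 0.2054 0.1536] yaw -87.9 t 35.4
(0.477, 0.205, 0.045) -> [0.0014, 0.0004, 0.1086] 0
```

drive_tool(increments=[[0.001, 0, 0.04, 0], [0.001, 0, 0.08, 0], [0.001, 0, 0.1, 0], [0.001, 0, 0.11, 0], [0.001, 0, 0.11, 0], [0.001, 0, 0.11, 0]])

```text
t: 35.9
eef_pos: [0.4777, 0.2047, 0.0083]
orientation: [-3.141, -0.054, -0.001]
contact_force: [0.1, 0.0, 0.6]
width: 0.0339
grip_force: 12.0
```

drive_tool(increments=[[0, 0, 0, 0], [0, 0, 0, 0], [0, 0, 0, 0], [0, 0, 0, 0], [0, 0, 0, 0], [0, 0, -0.1, 0], [0, 0, -0.1, 0], [0, 0, -0.1, 0], [0, 0, -0.1, 0]], grip=0.55)

```text
t: 36.65
eef_pos: [0.4806, 0.2067, 0.1137]
orientation: [-3.139, -0.058, -0.016]
contact_force: [0.4, -0.6, -0.6]
width: 0.0515
grip_force: 0.0
```

```bash
python3 - <<'E'
from h import *
im=snap("top","w3.png"); caps(im)
inc((.568,-.173,.14,92.1),(.568,-.173,.025,92.1))
E
```

```text
red (301.0, 198.0) [16. 18.] 90.0 [ 0.5774 -0.1759  0.043 ]
blue (243.5, 226.5) [19.  5.] 90.0 [ 0.4933 -0.007   0.043 ]
blue (280.5, 221.0) [16. 17.] 90.0 [ 0.5093 -0.1147  0.043 ]
blue (316.5, 195.0) [32.  7.] 90.0 [ 0.5864 -0.2218  0.043 ]
black (300.0, 201.0) [10. 10.] 90.0 [ 0.5684 -0.1728  0.043 ]
white (258.0, 222.0) [20. 20.] 90.0 [ 0.5064 -0.0492  0.043 ]
white (279.5, 204.0) [ 8. 19.] 90.0 [ 0.5595 -0.1124  0.043 ]
at [0.4786 0.2063 0.1466] yaw -87.9 t 36.7
(0.568, -0.173, 0.14, 92.1) -> [0.0753, 0.3823, 0.0067] 0.0001
(0.568, -0.173, 0.025, 92.1) -> [0.0746, 0.3824, 0.1217] 0.0001
```

drive_tool(increments=[[0.076, 0.382, 0, 0], [0.076, 0.382, 0, 0], [0.076, 0.382, 0, 0], [0.076, 0.382, 0, 0], [0.076, 0.382, 0, 0], [0.076, 0.382, 0, 0], [0.076, 0.382, 0, 0], [0.076, 0.382, 0, 0], [0.076, 0.382, 0, 0], [0.076, 0.382, 0, 0], [0.076, 0.382, 0, 0], [0.076, 0.382, 0.04, 0], [0.076, 0.382, 0.08, 0], [0.076, 0.382, 0.11, 0], [0.076, 0.382, 0.121, 0], [0.076, 0.382, 0.121, 0], [0.076, 0.382, 0.121, 0]], grip=0.6)

```text
t: 38.12
eef_pos: [0.5667, -0.1722, -0.0129]
orientation: [-3.141, -0.059, 0.001]
contact_force: [1.4, -1.2, 0.9]
width: 0.0565
grip_force: 0.0
```

drive_tool(increments=[[0, 0, 0, 0], [0, 0, 0, 0], [0, 0, 0, 0], [0, 0, 0, 0], [0, 0, 0, 0], [0, 0, 0, 0], [0, 0, 0, 0], [0, 0, 0, 0], [0, 0, 0, 0]], grip=0.2)

```text
t: 38.87
eef_pos: [0.5678, -0.1737, -0.0114]
orientation: [3.14, 0.057, 0.003]
contact_force: [-1.8, -0.1, 6.0]
width: 0.0348
grip_force: 11.8
```

```bash
python3 - <<'E'
from h import *
inc((.568,-.173,.15),(.477,.31,.15),(.477,.31,.045))
E
```

```text
at [ 0.5678 -0.1737  0.0246] yaw -87.9 t 38.87
(0.568, -0.173, 0.15) -> [0.0005, -0.0006, -0.1254] 0
(0.477, 0.31, 0.15) -> [-0.0728, -0.4866, -0.126] 0
(0.477, 0.31, 0.045) -> [-0.073, -0.4867, -0.021] 0
```

drive_tool(increments=[[0, 0, -0.13, 0], [0, 0, -0.13, 0], [0, 0, -0.13, 0], [0, 0, -0.13, 0], [-0.073, -0.487, -0.13, 0], [-0.073, -0.487, -0.13, 0], [-0.073, -0.487, -0.13, 0], [-0.073, -0.487, -0.13, 0], [-0.073, -0.487, -0.13, 0], [-0.073, -0.487, -0.13, 0], [-0.073, -0.487, -0.13, 0], [-0.073, -0.487, -0.13, 0], [-0.073, -0.487, -0.13, 0], [-0.073, -0.487, -0.13, 0], [-0.073, -0.487, -0.13, 0], [-0.073, -0.487, -0.13, 0], [-0.073, -0.487, -0.13, 0], [-0.073, -0.487, -0.13, 0], [-0.073, -0.487, -0.13, 0]])

```text
t: 40.45
eef_pos: [0.4757, 0.3104, 0.1165]
orientation: [3.14, 0.058, -0.001]
contact_force: [0.5, -0.3, -0.1]
width: 0.0337
grip_force: 12.0
```

```bash
python3 - <<'E'
from h import *
inc((.477,.31,.045))
E
```

```text
at [0.4757 0.3104 0.1525] yaw -87.9 t 40.45
(0.477, 0.31, 0.045) -> [0.0014, 0.0004, 0.1075] 0
```

drive_tool(increments=[[0.001, 0, 0.04, 0], [0.001, 0, 0.08, 0], [0.001, 0, 0.1, 0], [0.001, 0, 0.109, 0], [0.001, 0, 0.109, 0], [0.001, 0, 0.109, 0]])

```text
t: 40.95
eef_pos: [0.4779, 0.3101, 0.0086]
orientation: [-3.141, -0.055, -0.001]
contact_force: [0.6, 0.3, -0.2]
width: 0.0342
grip_force: 12.0
```

drive_tool(increments=[[0, 0, 0, 0], [0, 0, 0, 0], [0, 0, 0, 0], [0, 0, 0, 0], [0, 0, 0, 0], [0, 0, -0.11, 0], [0, 0, -0.11, 0], [0, 0, -0.11, 0], [0, 0, -0.11, 0], [-0.07, 0.31, -0.11, 0], [-0.07, 0.31, -0.11, 0], [-0.07, 0.31, -0.11, 0], [-0.07, 0.31, -0.11, 0], [-0.07, 0.31, -0.11, 0], [-0.07, 0.31, -0.11, 0], [-0.07, 0.31, -0.11, 0], [-0.07, 0.31, -0.11, 0], [-0.07, 0.31, -0.11, 0]], grip=0.55)

```text
t: 42.45
eef_pos: [0.4174, -0.005, 0.1176]
orientation: [3.14, 0.049, -0.0]
contact_force: [-0.8, 0.7, -0.0]
width: 0.0518
grip_force: 0.0
```

```bash
python3 - <<'E'
from h import *
b=snap("top","d_top.png"); a=snap("side","d_side.png")
A=cv2.resize(a[110:290,150:320],(400,424)); B=cv2.resize(b[125:270,60:335],(700,369))
cv2.imwrite("pics/d.png",np.hstack([A[:369],B])[:, :] if 0 else cv2.resize(np.hstack([A[:369],B]),(800,268)))
inc((.37,.247,.15,94),(.37,.247,.035,94))
E
```

```text
at [ 0.418  -0.002   0.1536] yaw -88.0 t 42.55
(0.37, 0.247, 0.15, 94) -> [-0.0394, -0.2504, 0.0037] -0.0113
(0.37, 0.247, 0.035, 94) -> [-0.0394, -0.2504, 0.1187] -0.0113
```

View pics/d.png

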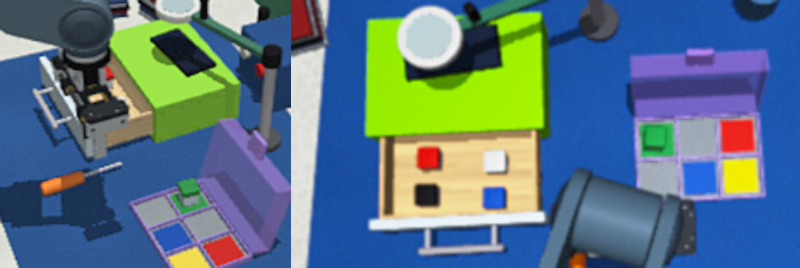

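All four wrong tubs stand in the drawer, at right-panel (427,158), (495,160), (427,194) and (494,198). Green remains on its green square, and the lamp head is over the cabinet. Next I push the drawer home by its handle.

drive_tool(increments=[[-0.042, -0.25, 0, -0.011], [-0.042, -0.25, 0, -0.011], [-0.042, -0.25, 0, -0.011], [-0.042, -0.25, 0, -0.011], [-0.042, -0.25, 0, -0.011], [-0.042, -0.25, 0, -0.011], [-0.042, -0.25, 0, -0.011], [-0.042, -0.25, 0, -0.011], [-0.042, -0.25, 0.04, -0.011], [-0.042, -0.25, 0.08, -0.011], [-0.042, -0.25, 0.11, -0.011], [-0.042, -0.25, 0.118, -0.011], [-0.042, -0.25, 0.118, -0.011], [-0.042, -0.25, 0.118, -0.011]], grip=0)

```text
t: 43.72
eef_pos: [0.368, 0.2466, 0.0008]
orientation: [-3.139, -0.111, -0.001]
contact_force: [0.8, -0.3, 0.8]
width: 0.0001
grip_force: 0.0
```

drive_tool(increments=[[0.006, 0, 0, 0], [0.012, 0, 0, 0], [0.018, 0, 0, 0], [0.024, 0, 0, 0], [0.03, 0, 0, 0], [0.036, 0, 0, 0], [0.042, 0, 0, 0], [0.048, 0, 0, 0], [0.054, 0, 0, 0], [0.06, 0, 0, 0], [0.066, 0, 0, 0], [0.072, 0, 0, 0], [0.078, 0, 0, 0], [0.084, 0, 0, 0], [0.09, 0, 0, 0], [0.096, 0, 0, 0], [0.102, 0, 0, 0], [0.108, 0, 0, 0], [0.114, 0, 0, 0], [0.12, 0, 0, 0]])

```text
t: 45.38
eef_pos: [0.4874, 0.2554, -0.0001]
orientation: [-3.14, -0.112, 0.0]
contact_force: [-0.8, -0.8, -0.2]
width: 0.0009
grip_force: 0.6
```

```bash
python3 - <<'E'
from h import *
print(st()["contact_force"]); b=snap("top","p_top.png"); a=snap("side","p_side.png")
cv2.imwrite("pics/p.png",cv2.resize(a[120:240,150:310],(800,600)))
E
```

```text
{'t': np.float64(45.383), 'q': array([0.276, 0.235, 1.912, 0.   , 0.995, 1.776]), 'eef_pos': array([ 0.487,  0.255, -0.   ]), 'orientation': array([-3.14 , -0.112,  0.   ]), 'contact_force': array([-0.809, -0.773, -0.195]), 'width': np.float64(0.001), 'grip_force': np.float64(0.643)}
[[ 0.997  0.071 -0.   ]
 [ 0.071 -0.997  0.   ]
 [-0.    -0.    -1.   ]]
[-0.8085699  -0.77303881 -0.19471454]
```

drive_tool(increments=[[0.004, 0, 0, 0], [0.008, 0, 0, 0], [0.012, 0, 0, 0], [0.016, 0, 0, 0], [0.016, 0, 0, 0]])

```text
t: 45.9
eef_pos: [0.504, 0.2566, 0.0002]
orientation: [-3.139, -0.112, -0.002]
contact_force: [0.4, -0.1, 0.2]
width: 0.0005
grip_force: 0.0
```

drive_tool(increments=[[0.003, 0, 0, 0], [0.006, 0, 0, 0], [0.006, 0, 0, 0]])

```text
t: 46.15
eef_pos: [0.5096, 0.257, 0.0001]
orientation: [-3.139, -0.112, -0.002]
contact_force: [-0.6, 0.4, -0.7]
width: 0.0003
grip_force: 0.0
```

drive_tool(increments=[[0.003, 0, 0, 0], [0.006, 0, 0, 0], [0.006, 0, 0, 0]])

```text
t: 46.4
eef_pos: [0.5099, 0.2571, -0.0007]
orientation: [3.138, 0.112, -0.019]
contact_force: [-14.7, -0.8, 11.2]
width: 0.0005
grip_force: 7.5
```

drive_tool(increments=[[-0.1, 0, 0, 0], [-0.1, 0, 0, 0], [-0.1, 0, 0, 0], [-0.1, 0, -0.27, 0], [-0.1, 0, -0.27, 0], [-0.1, 0, -0.27, 0], [-0.1, 0, -0.27, 0], [-0.1, 0, -0.27, 0], [-0.1, 0, -0.27, 0], [-0.1, 0, -0.27, 0], [-0.1, 0, -0.27, 0]], grip=1)

```text
t: 47.32
eef_pos: [0.4182, 0.2512, 0.2768]
orientation: [-3.136, -0.112, -0.019]
contact_force: [0.5, -0.4, 0.7]
width: 0.0705
grip_force: 0.0
```

```bash
python3 - <<'E'
from h import *
b=snap("top","q_top.png"); a=snap("side","q_side.png")
A=cv2.resize(a[110:290,160:350],(422,400)); B=cv2.resize(b[95:250,90:245],(378,400)[::1])
cv2.imwrite("pics/q.png",np.hstack([A,B]))
h=cv2.cvtColor(b,cv2.COLOR_BGR2HSV); m=cv2.inRange(h,(120,40,60),(160,255,255)); m[170:]=0; m[:,:255]=0; m[:,340:]=0
ys=np.argwhere(m>0); print("violet top row",ys[:,0].min(), "cols", ys[ys[:,0]<ys[:,0].min()+3][:,1].mean())
p=np.array([.6849,-.1092,.1138+.036+.014]); print("expected tab px",proj("top",p))
inc((.685,-.109,.30,92.1),(.685,-.109,.15,92.1))
E
```

```text
violet top row 151 cols 289.765625
expected tab px [280.53867941 150.89205333]
at [0.4153 0.2503 0.3062] yaw -85.9 t 47.42
(0.685, -0.109, 0.3, 92.1) -> [0.2434, 0.3776, 0.0064] 0.011
(0.685, -0.109, 0.15, 92.1) -> [0.2432, 0.3776, 0.1564] 0.011
```

View pics/q.png

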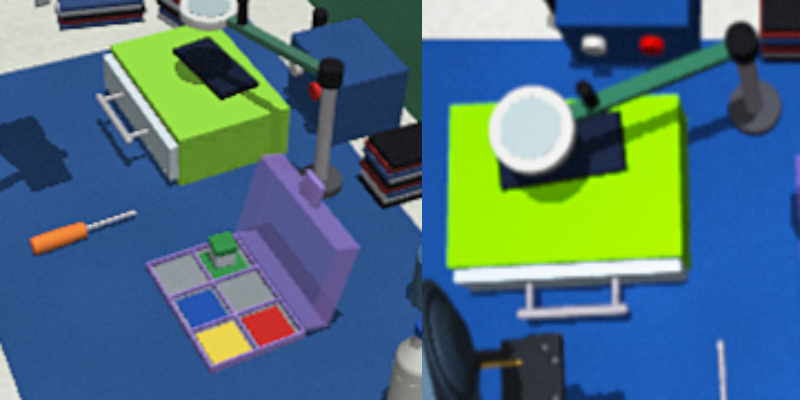

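The drawer front is flush with the cabinet, the green tub stands in place and the tab is where I left it. Now I re-pinch the tab to close the lid.

drive_tool(increments=[[0.242, 0.378, 0, 0.011], [0.242, 0.378, 0, 0.011], [0.242, 0.378, 0, 0.011], [0.242, 0.378, 0, 0.011], [0.242, 0.378, 0, 0.011], [0.242, 0.378, 0, 0.011], [0.242, 0.378, 0, 0.011], [0.242, 0.378, 0, 0.011], [0.242, 0.378, 0, 0.011], [0.242, 0.378, 0, 0.011], [0.242, 0.378, 0, 0.011], [0.242, 0.378, 0, 0.011], [0.242, 0.378, 0, 0.011], [0.242, 0.378, 0, 0.011], [0.242, 0.378, 0, 0.011]], grip=1)

```text
t: 48.67
eef_pos: [0.6825, -0.1082, 0.2689]
orientation: [-3.14, -0.06, 0.003]
contact_force: [0.8, 0.2, 1.1]
width: 0.0936
grip_force: 0.0
```

```bash
python3 - <<'E'
from h import *
inc((.685,-.109,.15,92.1))
E
```

```text
at [ 0.6825 -0.1082  0.3049] yaw -87.8 t 48.67
(0.685, -0.109, 0.15, 92.1) -> [0.0028, 0.001, 0.1549] 0.0004
```

drive_tool(increments=[[0.002, 0, 0.04, 0], [0.002, 0, 0.08, 0], [0.002, 0, 0.11, 0], [0.002, 0, 0.135, 0], [0.002, 0, 0.155, 0], [0.002, 0, 0.155, 0], [0.002, 0, 0.155, 0]])

```text
t: 49.25
eef_pos: [0.6843, -0.1081, 0.1144]
orientation: [-3.14, -0.06, 0.003]
contact_force: [-1.1, 0.6, 1.0]
width: 0.0939
grip_force: 0.0
```

drive_tool(increments=[[0, 0, 0, 0], [0, 0, 0, 0], [0, 0, 0, 0], [0, 0, 0, 0], [0, 0, 0, 0], [0, 0, 0, 0], [0, 0, 0, 0], [0, 0, 0, 0], [0, 0, 0, 0], [0, 0, 0, 0], [0, 0, 0, 0], [0, 0, 0, 0]], grip=0.2, force=25)

```text
t: 50.25
eef_pos: [0.6853, -0.1093, 0.1149]
orientation: [-3.141, -0.058, 0.0]
contact_force: [-0.7, 1.6, 0.6]
width: 0.0391
grip_force: 25.0
```

```bash
python3 - <<'E'
from h import *
p=np.array(get_state()["eef_pos"])+[0,0,.036]
xh,zh=.6132,.0145; f=xh-p[0]; h=p[2]+.014-zh; r=np.hypot(f,h); g=np.arctan2(.018,.161)
th=np.arctan2(h,f)-g; print("r",r,"theta",th, "nominal r",np.hypot(.161,.018))
T=[]
for a in np.linspace(th,-0.0,21)[1:]:
    T.append(tuple(np.round((p[0]+f-r*np.cos(a+g),p[1]+.037*(f-r*np.cos(a+g)),p[2]+r*np.sin(a+g)-h),4).tolist()))
inc(*T)
E
```

```text
r 0.16678303499463296 theta 1.9063293378046435 nominal r 0.16200308639035246
at [ 0.6853 -0.1093  0.1509] yaw -87.9 t 50.25
(0.6706, -0.1098, 0.1571) -> [-0.0147, -0.0, -0.0062] 0
(0.6555, -0.1104, 0.1618) -> [-0.0298, 0.0, -0.0109] 0
(0.6399, -0.111, 0.1651) -> [-0.0454, 0.0, -0.0142] 0
(0.6241, -0.1116, 0.1669) -> [-0.0612, 0.0001, -0.016] 0
(0.6082, -0.1121, 0.1672) -> [-0.0771, -0.0, -0.0163] 0
(0.5924, -0.1127, 0.166) -> [-0.0929, -0.0, -0.0151] 0
(0.5767, -0.1133, 0.1633) -> [-0.1086, 0.0, -0.0124] 0
(0.5614, -0.1139, 0.159) -> [-0.124, 0.0001, -0.0081] 0
(0.5466, -0.1144, 0.1534) -> [-0.1388, 0.0, -0.0025] 0
(0.5323, -0.115, 0.1464) -> [-0.1531, 0.0001, 0.0045] 0
(0.5188, -0.1155, 0.138) -> [-0.1666, 0.0001, 0.0129] 0
(0.5061, -0.1159, 0.1284) -> [-0.1793, 0.0, 0.0225] 0
(0.4945, -0.1164, 0.1176) -> [-0.1909, 0.0001, 0.0333] 0
(0.4839, -0.1167, 0.1058) -> [-0.2015, 0.0, 0.0451] 0
(0.4744, -0.1171, 0.093) -> [-0.211, 0.0001, 0.0579] 0
(0.4662, -0.1174, 0.0794) -> [-0.2192, 0.0001, 0.0715] 0
(0.4594, -0.1177, 0.065) -> [-0.226, 0.0001, 0.0859] 0
(0.454, -0.1179, 0.0501) -> [-0.2314, 0.0002, 0.1008] 0
(0.45, -0.118, 0.0347) -> [-0.2354, 0.0001, 0.1162] 0
(0.4474, -0.1181, 0.019) -> [-0.238, 0.0001, 0.1319] 0
```

drive_tool(increments=[[-0.0147, 0, -0.006, 0], [-0.0298, 0, -0.0105, 0], [-0.045, 0, -0.0138, 0], [-0.061, 0, -0.0155, 0], [-0.0765, 0, -0.0155, 0], [-0.092, 0.001, -0.0143, 0], [-0.1075, 0.001, -0.0115, 0], [-0.1225, 0.001, -0.007, 0], [-0.137, 0.001, -0.0015, 0], [-0.151, 0.001, 0.0055, 0], [-0.1645, 0.001, 0.0137, 0], [-0.1765, 0.002, 0.0233, 0], [-0.188, 0.002, 0.034, 0], [-0.198, 0.002, 0.0457, 0], [-0.2075, 0.002, 0.0585, 0], [-0.2155, 0.002, 0.072, 0], [-0.222, 0.003, 0.0862, 0], [-0.2275, 0.003, 0.101, 0], [-0.231, 0.003, 0.1165, 0], [-0.2335, 0.003, 0.1325, 0]])

```text
t: 51.92
eef_pos: [0.4522, -0.1211, -0.0174]
orientation: [3.141, 0.058, 0.001]
contact_force: [-1.6, 7.3, 31.8]
width: 0.0397
grip_force: 25.0
```

drive_tool(increments=[[0, 0, 0, 0], [0, 0, 0.001, 0], [0, 0, 0.001, 0]])

```text
t: 52.17
eef_pos: [0.4518, -0.121, -0.0187]
orientation: [-3.141, -0.058, 0.001]
contact_force: [0.3, 0.9, -1.6]
width: 0.0396
grip_force: 25.0
```

drive_tool(increments=[[0, 0, 0, 0], [0, 0, 0, 0], [0, 0, 0, 0], [0, 0, 0, 0], [0, 0, 0, 0], [0, 0, 0, 0], [0, 0, 0, 0], [0, 0, -0.04, 0], [0, 0, -0.08, 0], [0, 0, -0.2, 0], [0, 0, -0.2, 0], [0, 0, -0.2, 0], [0, 0, -0.2, 0], [0, -0.14, -0.2, 0], [0, -0.14, -0.2, 0], [0, -0.14, -0.2, 0], [0, -0.14, -0.2, 0], [0, -0.14, -0.2, 0], [0, -0.14, -0.2, 0]], grip=0.9)

```text
t: 53.75
eef_pos: [0.4467, 0.0191, 0.181]
orientation: [3.141, 0.061, -0.001]
contact_force: [-0.1, -0.6, 0.3]
width: 0.0845
grip_force: 0.0
```

```bash
python3 - <<'E'
from h import *
st(); b=snap("top","f_top.png"); a=snap("side","f_side.png")
a0=cv2.resize(cv2.imread("pics/side0.png"),(512,384),interpolation=cv2.INTER_AREA)
def box(im):
    h=cv2.cvtColor(im,cv2.COLOR_BGR2HSV); m=cv2.inRange(h,(130,50,130),(155,255,255)); m[:200]=0; m[285:]=0; m[:,:215]=0; m[:,310:]=0
    c=max(cv2.findContours(cv2.morphologyEx(m,cv2.MORPH_CLOSE,np.ones((7,7))),0,2)[0],key=cv2.contourArea); return cv2.boundingRect(c)
print(box(a0),box(a))
A=np.hstack([cv2.resize(x[110:300,150:330],(400,422)) for x in(a0,a)]); cv2.imwrite("pics/f.png",A)
E
```

```text
{'t': np.float64(53.75), 'q': array([-2.110e-01, -2.660e-01,  2.043e+00, -1.000e-03,  1.365e+00,
        1.321e+00]), 'eef_pos': array([0.447, 0.019, 0.181]), 'orientation': array([ 3.141e+00,  6.100e-02, -1.000e-03]), 'contact_force': array([-0.089, -0.56 ,  0.323]), 'width': np.float64(0.084), 'grip_force': np.float64(0.0)}
[[ 0.999  0.039 -0.   ]
 [ 0.039 -0.999 -0.   ]
 [-0.     0.    -1.   ]]
(227, 219, 70, 54) (227, 208, 70, 69)
```

View pics/f.png

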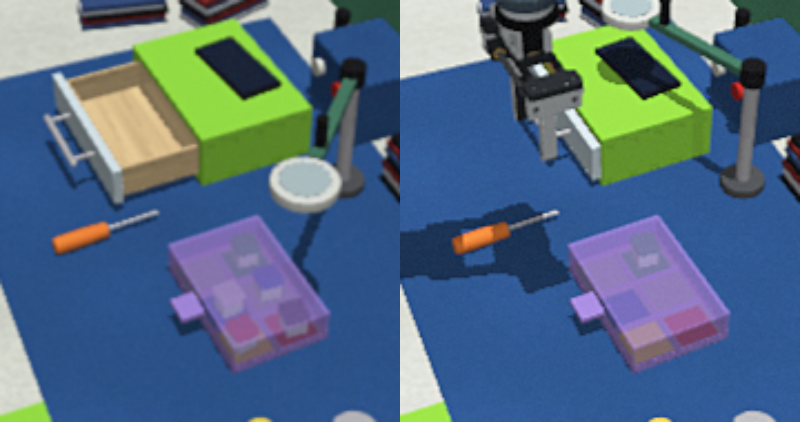

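The lid and tab sit as at the start (tab at (187,305) and (587,305)), green is inside, the drawer is shut, the lamp is over the cabinet and the arm is clear.

```bash
python3 -c "
from bench import bot
print(bot.hand_in())"
```

```text
the job is handed in; nothing more can be done
None
```

The job is handed in, and the checks I could make passed, though the hand-in returned no verdict: the lamp is over the cabinet, the blue, black, white and red tubs are in the closed drawer, green is untouched on its square, and the lid is closed.

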